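# Slide the brush tray home and latch the locker door

### The job

Push the black brush tray all the way home into the low steel locker, then swing the locker door shut and press it until its sprung latch snaps in, so that it stays shut when you let go. Be gentle: do not slam the door or lean hard on the door or tray, and leave the other things on the bench where they are.

Things in the scene. Friction and masses are not known exactly. Their poses are not given: they have to be found in the camera images.
- locker: Low grey sheet-steel locker fixed to the bench, 170 deep, 230 wide, 84 mm high. Frame: x points from the doorway into the locker, y along the doorway from hinge side to latch side, z up; origin on the bench, 100 mm inside the doorway, midway between the side walls. Roof (top at 84 mm) begins only at x = -45 mm: in front of that it is open from above. Floor 8 mm thick.
- doorway (a point): Point in the plane of the nominally shut door's inner face (locker x = -100 mm), on the tray's centre line (locker y = 25 mm), 30 mm above the bench; axes as the locker's. The latch-side wall (inner face 86 mm from here along +y, 80 mm high) reaches 40 mm farther out and carries the keeper.
- tray: Loose black open tray of wire brushes, 130 long, 90 wide, 44 mm high, 0.28 to 0.56 kg, on the locker floor (underside 8 mm up) between rails with 2 mm play each side; origin under its middle, axes as the locker's. It starts 25 to 50 mm out of the doorway. Home, its back is on the locker's back wall: origin at locker x = -5 mm. Slides at 1 to 5 N; over 30 N is too hard.
- tray_front (a point): Centre of the tray's front face, 30 mm above the bench, 65 mm from the tray's origin. When the tray is home it lies 30 mm inside the doorway point.
- door (a joint): Door angle, rad: 0 nominally shut, positive open (free edge out to locker -x); starts 0.95 to 1.25. It swings with slight friction. From about 0.15 on a light spring plunger pushes it back open, so it stays shut only when latched. The latched angle is not known beforehand: anywhere from -0.065 to 0.065. Closing faster than 1.5 rad/s is slamming.
- door_push (a point): Good place to push: on the door's outer face, 175 mm from the hinge axis, 45 mm above the bench; moves with the door. x points through the door to the inside, y along it to its free edge, z up. The door is 200 mm wide from axis to free edge, 12 mm thick, 12 to 80 mm above the bench. Pushing it with more than 20 N is too hard.
- door_latch (a point): Tip of the sloped sprung tongue, 9 mm out of the door's free edge, 58 mm above the bench; moves with the door. It rides over an upright pin on a keeper beside the doorway and snaps in behind it. The keeper's setting in its 24 mm slot is not measured. Over the last 15 mm the push rises to 8 to 11 N, drops at the snap, and a few mm on a hard rubber stop makes it climb steeply.
- door_hinge (a point): Point on the door's upright hinge axis (locker x = -106 mm, y = -105 mm), 45 mm above the bench. The axis lies in the middle of the door's thickness: the outer face is 6 mm off it. Turns with the door.
- tape_roll: Bystander: paper tape roll, 60 mm across, 24 mm high, lying loose on the locker's roof; origin under its middle.
- cup_brush: Bystander: brass cup brush, 64 mm across, 60 mm high, standing on the bench behind the locker; origin under its middle.
- oil_can: Bystander: steel can, 56 mm across, 120 mm high, on the bench behind the locker; origin under its middle.
- driver: Bystander: screwdriver lying on the bench well out from the doorway; origin under its middle.
Not all that is in view belongs to the job. What is meant by the tray is not blue, and is the larger of those in its own colour.

How it is judged (in metres and radians):
On the way:
1. the tray is fully home while the door is still open (x of tray in the frame of locker above -0.011 m and value of joint door above 0.3 rad), for 0.2 s.
At the end, for the whole second after the job is handed in: The tray is home within 8 mm of the back wall, the door is latched (angle below 0.085 rad, which it keeps by itself only when the tongue has snapped in) and door and tray are at rest (x of tray in the frame of locker above -0.013 m and value of joint door below 0.085 rad and velocity of joint door between -0.05 and 0.05 rad/s and linear speed of tray below 0.01 m/s); the robot touches nothing.
It fails at once if the door is pushed with more than 20 N (contact force between any of the fingers, the arm and door above 20 N).
It fails at once if the tray is pushed with more than 30 N (contact force between any of the fingers, the arm and tray above 30 N).
It fails at once if the door is slammed (closing faster than 1.5 rad/s) (velocity of joint door below -1.5 rad/s).
It fails at once if a bystander is disturbed (moved more than 20 mm) (distance of any of tape_roll, cup_brush, oil_can, driver from where it was at the start of the episode above 0.02 m).
It also fails if it takes over 59 s, if anything falls off the work surface, if the arm or the gripper's body presses on something with over 40 N, if the wrist force passes 120 N, or if a joint passes its speed limit or range.

### The arm

A 6-joint arm with a two-finger parallel gripper is mounted at the origin on the work surface. World frame = base frame: x ahead of the robot, y to its left, z up, the work surface at z = 0. Lengths are in m, angles in degrees, forces in N, time in s.
With the tool pointing down it reaches from about 0.325 to 1 m from the base axis. Payload 5.1 kg.
Tool frame: the origin (TCP) lies on the centre line of the jaws, within the pads' length; the fingertips stand 19 mm ahead of it and the grasp point (between the pads) is the TCP (arm.tips_ahead is the distance from the TCP to the fingertips, in m); z points along the fingers, y is the direction in which the jaws open and shut (so a half turn about z gives the same grasp; the last joint's range is limited). The gripper opens to 85 mm and grips with 20 to 120 N. Pads are 22 mm wide; open, the fingers measure 114 mm over their backs; the gripper's body (76 mm by 85 mm) begins 54 mm behind the grasp point. The pads swing forward as they close: fully open they stand 13 mm farther back than shut.
Start: joints at [63.277, 7.093, 94.555, -0, 78.352, -4.733], TCP at [0.243, 0.603, 0.215] pointing down, gripper open.
Joint ranges: [-149.61, 149.61], [-58.7, 133.49], [1.44, 155.28], [-77.14, 257.14], [18.33, 153.61], [-166.67, 166.67]. Speed limits (degrees/s): [147.25, 147.25, 180, 180, 180, 180].

### API

Orientations are given as a 3x3 rotation matrix whose columns are the frame's x, y, z axes.
In Python, from workcell import arm gives the robot as it stands. The module is installed in compiled form; this text tells all that it offers.
- The arm moves only by the tool drive_tool, never from a script. Its argument "motion" is a list that holds one entry, the list of rows, each a list of 5 numbers: the opening, from -1 (shut) to 1 (fully open), then the shift along the tool's x, y, z in m, then the turn about the tool's z in degrees. In form: [[[gripper, dx, dy, dz, twist], ...]]. A call has 1 to 8 rows; each row shifts and turns the commanded pose from where the row before left it, along the tool's axes as they then stand; what a row does not reach is not made up. A row lasts 1/8 s, in which the tool goes at most 62.5 mm and 10.7 degrees, less where a joint would pass 70% of its speed; a pose out of reach is approached as far as the arm can. A call is refused whole if a number of a shift passes 0.0625 or a number of a turn 10.7, either way. A call with a gripper value outside its range is refused whole. The fingers move at their own pace and stop on an object; the grip force is fixed at half the most. Time passes only in rows, so rows that do not move let the fingers close. It gives the time, the measured TCP pose, the force and the opening at its end, in the units of the state.
- arm.read_state(): the state, without advancing time (a new reading comes with each control period).
- arm.camera(name): name is "scene" or "side" or "wrist"; returns a dict with "color" (384x512x3 uint8, red, green, blue), "vfov" (degrees; the focal length in pixels is half the picture's height over the tangent of half this angle, whatever the lens; pixels are square), "cx", "cy" (the principal point, pixels), "k1" (the pictures are not rectified: a ray, as slopes to the right and down, at radius r is drawn at 1 + k1 r^2 times it, then the intrinsics apply), "rvec" (rotation vector, rad) and "tvec" (3), from world to camera coordinates, as OpenCV has them; the wrist camera has in their place "T_tool_cam" (4x4, takes a point from camera to tool coordinates, whose origin is the TCP and whose axes are the flange's). Camera axes: x right, y down, z forward; pixel columns grow to the right and rows downward; lengths in m; the calibration is good to about 2 mm. A picture is of the moment at which its call begins: read the wrist's pose just before it. There is no depth.
- arm.sign_off(): hands the job in, once; it reports no verdict.
The state is a dict: "t": time; "q": joint angles; "qvel": joint speeds; "effort": joint torques, N m; "tool_pos": TCP position; "tool_rot": TCP orientation; "force": force on the tool from outside, world axes, zero at the start; "torque": the same for the moment, N m; "width": opening from 0.0 (shut) to 1.0 (fully open).
Only numpy, scipy, OpenCV 4.12 (cv2) and the standard library are available. Lean on these libraries where they do the work, as an engineer would, in place of code of your own. Each camera call takes 0.05 s, during which the arm holds its last target.

## Working session

There is one attempt and no reset: what is moved stays moved. The work goes in short steps, Python scripts to look and compute and a tool call to move; the robot and the scene stay as the last step left them, time stands still between calls to the robot, and variables do not carry over. Pictures are saved under pics/ and viewed, and the job is handed in when it is done.

Besides the shell and the picture viewer there is one more tool, called after "Request:" as name(argument=value, ...), one argument or row to a line, values as JSON. drive_tool: Moves the arm, as the interface text tells. Its arguments: {"type":"object","properties":{"motion":{"type":"array"}},"required":["motion"]}

```bash
mkdir -p pics; ls; python3 - <<'E'
from workcell import arm
import cv2,numpy as np
s=arm.read_state()
print(s)
for n in ["scene","side","wrist"]:
    c=arm.camera(n)
    cv2.imwrite(f"pics/{n}0.png",c["color"][:,:,::-1])
    print(n,{k:v for k,v in c.items() if k!="color"})
E
```

```text
pics
{'t': 0.0, 'q': array([ 6.32755865e+01,  7.13551204e+00,  9.46331090e+01,  2.57634453e-04,
        7.83528410e+01, -4.73125212e+00]), 'qvel': array([-0.0330875 , -0.02842365, -0.12343215,  0.01236684, -0.04506484,
       -0.14608492]), 'effort': array([-3.26246591e-04, -4.23597336e+01, -3.65459025e+01, -7.17912940e-05,
        6.78956771e-03,  2.56390041e-05]), 'tool_pos': array([0.24314329, 0.60211742, 0.21344033]), 'tool_rot': array([[-9.27228132e-01,  3.74495761e-01, -9.57256130e-04],
       [ 3.74496941e-01,  9.27226220e-01, -1.89148016e-03],
       [ 1.79241683e-04, -2.11232310e-03, -9.99997753e-01]]), 'force': array([-0.29216315,  0.63588985,  0.05280454]), 'torque': array([ 0.05735761,  0.02063069, -0.02428415]), 'width': 1.0018327286924216}
scene {'vfov': 55.74303181555085, 'cx': 251.9401343216713, 'cy': 194.89335376941003, 'k1': 0.012878981859127137, 'rvec': array([ 0.78822769,  2.80398566, -0.77075858]), 'tvec': array([ 0.42915868, -0.2486406 ,  1.42807633])}
side {'vfov': 43.482385656312715, 'cx': 258.75646584784783, 'cy': 194.17326195468522, 'k1': -0.20283854876889565, 'rvec': array([ 2.05504743, -0.71591694,  0.39405485]), 'tvec': array([-0.39374008,  0.27164545,  1.18135565])}
wrist {'vfov': 64.50639376814607, 'cx': 252.6507862205504, 'cy': 193.9660152708571, 'k1': -0.058789910973665746, 'T_tool_cam': array([[ 5.55886720e-04, -9.59546446e-01, -2.81549833e-01,
         7.09286017e-02],
       [ 9.99999830e-01,  5.82618622e-04, -1.12342557e-05,
         1.38074524e-03],
       [ 1.74815966e-04, -2.81549779e-01,  9.59546607e-01,
        -1.58364820e-01],
       [ 0.00000000e+00,  0.00000000e+00,  0.00000000e+00,
         1.00000000e+00]])}
```

View pics/scene0.png

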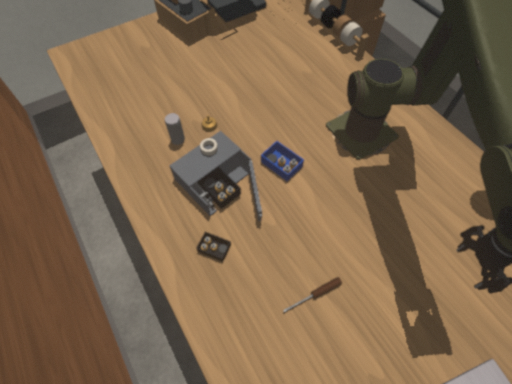

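View pics/side0.png

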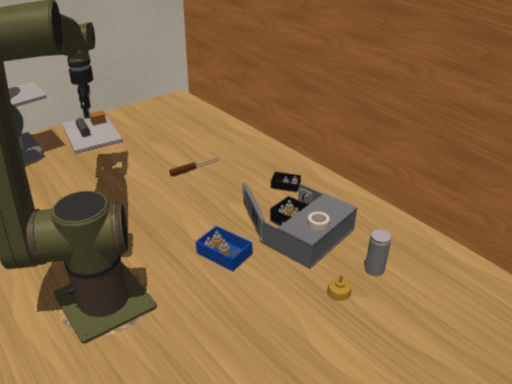

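View pics/wrist0.png

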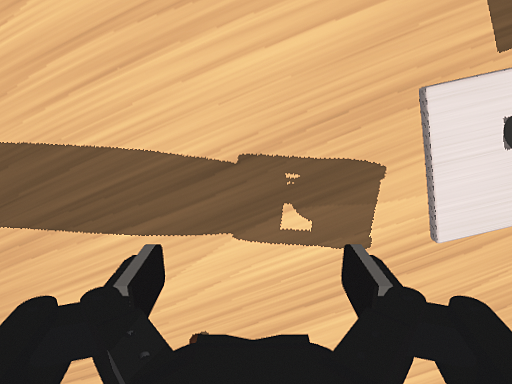

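Scene: three trays. A black one half in the locker at about (220,188), a black one on the bench at (213,246), and a blue one at (282,160). The driver lies at (312,295), the can at (174,125), the cup brush at (209,124), and the tape is on the roof at (208,146). Next I'll enlarge the crops.

```bash
cat > h.py <<'E'
import numpy as np,cv2
from workcell import arm
def K(c):
    f=c["color"].shape[0]/2/np.tan(np.radians(c["vfov"])/2)
    return np.array([[f,0,c["cx"]],[0,f,c["cy"]],[0,0,1.]]),np.array([c["k1"],0,0,0,0.])
def pose(c,s=None):  # R,t world->cam
    if "rvec" in c:
        return cv2.Rodrigues(c["rvec"])[0],np.array(c["tvec"]).reshape(3)
    T=np.eye(4);T[:3,:3]=s["tool_rot"];T[:3,3]=s["tool_pos"]
    M=np.linalg.inv(T@c["T_tool_cam"]);return M[:3,:3],M[:3,3]
def proj(c,P,s=None):
    k,d=K(c);R,t=pose(c,s)
    return cv2.projectPoints(np.atleast_2d(np.array(P,float)),cv2.Rodrigues(R)[0],t,k,d)[0][:,0]
def ray(c,px,s=None):
    k,d=K(c);R,t=pose(c,s)
    n=cv2.undistortPoints(np.array(px,float).reshape(-1,1,2),k,d)[:,0]
    D=np.c_[n,np.ones(len(n))]@R
    return -R.T@t,D/np.linalg.norm(D,axis=1)[:,None]
def onz(c,px,z,s=None):
    o,D=ray(c,px,s);return o+D*((z-o[2])/D[:,2])[:,None]
def tri(views):  # [(c,px,s)]
    A=np.zeros((3,3));b=np.zeros(3);L=[]
    for c,px,s in views:
        o,D=ray(c,[px],s);D=D[0];M=np.eye(3)-np.outer(D,D);A+=M;b+=M@o;L.append((o,M))
    p=np.linalg.solve(A,b);return p,[float(np.linalg.norm(M@(p-o))) for o,M in L]
def crop(img,x0,y0,x1,y1,f,name):
    cv2.imwrite(name,cv2.resize(img[y0:y1,x0:x1,::-1],None,fx=f,fy=f,interpolation=cv2.INTER_CUBIC))
E
python3 - <<'E'
from h import *
a=arm.camera("scene");b=arm.camera("side")
crop(a["color"],150,100,310,275,4-0.6,"pics/sc1.png")
crop(b["color"],190,160,400,310,3.8,"pics/sd1.png")
for n,p in dict(lock=(210,170),blue=(282,160),small=(213,246),driver=(312,295),can=(174,125)).items(): print(n,onz(a,[p],0.0).round(3))
E
```

```text
lock [[ 0.592 -0.151  0.   ]]
blue [[ 0.34  -0.049  0.   ]]
small [[0.724 0.121 0.   ]]
driver [[0.542 0.42  0.   ]]
can [[ 0.613 -0.421  0.   ]]
```

View pics/sc1.png

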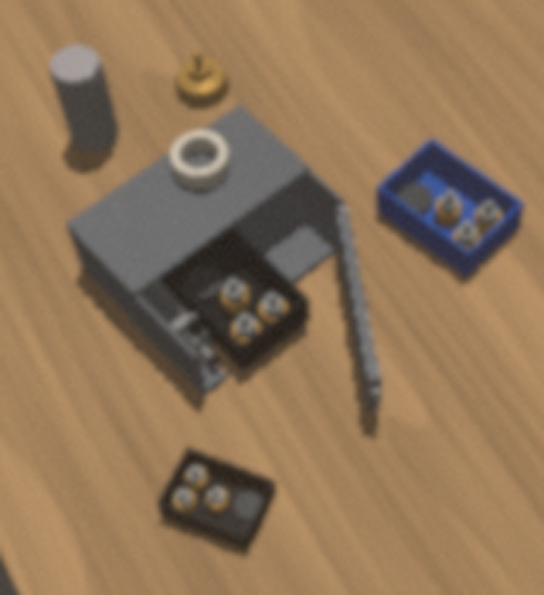

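View pics/sd1.png

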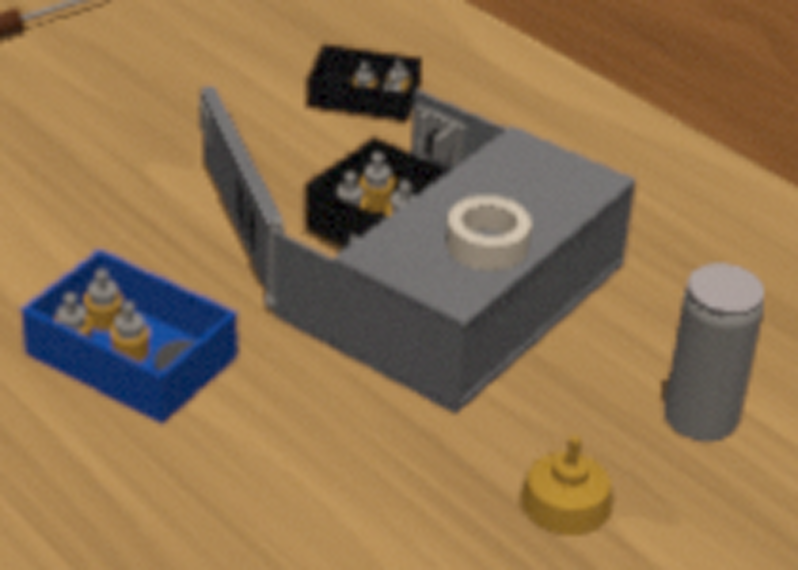

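The tray meant is the black one half in the locker, at scene (220,188) and side (290,210). The bench one at scene (213,246) is black but smaller, and the one at (282,160) is blue. The crops confirm it. Now I'll triangulate the roof corners and door.

```bash
python3 - <<'E'
from h import *
a=arm.camera("scene");b=arm.camera("side")
S=lambda x,y:(150+(x+.5)/3.4-.5,100+(y+.5)/3.4-.5)
D=lambda x,y:(190+(x+.5)/3.8-.5,160+(y+.5)/3.8-.5)
pts=dict(bh=((240,108),(462,322)),bl=((70,226),(633,182)),fl=((132,292),(510,128)),fh=((305,170),(345,262)),
 doortop_free=((374,385),(209,92)),doortop_hinge=((344,207),(279,222)),traycornH=((307,300),(308,186)),traycornL=((238,360),(375,140)))
for n,(p,q) in pts.items():
    P,e=tri([(a,S(*p),None),(b,D(*q),None)]);print(n,P.round(4),np.round(e,4))
R=[onz(a,[S(*pts[k][0])],.084)[0] for k in("bh","bl","fl","fh")]
print(np.round(R,4)); 
R=[onz(b,[D(*pts[k][1])],.084)[0] for k in("bh","bl","fl","fh")]
print(np.round(R,4)); 
E
```

```text
bh [ 0.4981 -0.2266  0.0839] [0.0007 0.0007]
bl [ 0.7199 -0.1839  0.0819] [0.0004 0.0004]
fl [ 0.6991 -0.0749  0.0848] [0.0029 0.0029]
fh [ 0.4807 -0.121   0.0806] [0.0011 0.0011]
doortop_free [0.5502 0.1302 0.0744] [0.0001 0.0001]
doortop_hinge [ 0.4717 -0.0569  0.0836] [0.0011 0.0011]
traycornH [0.5502 0.0017 0.05  ] [0.0001 0.0001]
traycornL [0.6412 0.0236 0.0451] [0.0005 0.0005]
[[ 0.4986 -0.2271  0.084 ]
 [ 0.7198 -0.182   0.084 ]
 [ 0.7011 -0.0776  0.084 ]
 [ 0.4811 -0.1179  0.084 ]]
[[ 0.4973 -0.2263  0.084 ]
 [ 0.7178 -0.186   0.084 ]
 [ 0.6969 -0.0731  0.084 ]
 [ 0.4787 -0.1249  0.084 ]]
```

Request:
drive_tool(
  motion=[
    [[-1,-0.0316,-0.0251,-0.0025,0],[-1,-0.0316,-0.0251,-0.0025,0],[-1,-0.0316,-0.0251,-0.0025,0],[-1,-0.0316,-0.0251,-0.0025,0],[-1,-0.0316,-0.0251,-0.0025,0],[-1,-0.0316,-0.0251,-0.0025,0],[-1,-0.0316,-0.0251,-0.0025,0],[-1,-0.0316,-0.0251,-0.0025,0]],
  ],
)

```text
t: 1.35
tool_pos: [0.4031, 0.3207, 0.235]
tool_rot: [[-0.927, 0.374, 0.0], [0.374, 0.927, 0.0], [-0.0, 0.0, -1.0]]
force: [1.1, -0.1, 0.8]
width: -0.0
```

Request:
drive_tool(
  motion=[
    [[-1,-0.0316,-0.0251,-0.0025,0],[-1,-0.0316,-0.0251,-0.0025,0],[-1,-0.0316,-0.0251,-0.0025,0],[-1,-0.0316,-0.0251,-0.0025,0],[-1,-0.0316,-0.0251,-0.0025,0],[-1,-0.0316,-0.0251,-0.0025,0],[-1,-0.0316,-0.0251,-0.0025,0],[-1,-0.0316,-0.0251,-0.0025,0]],
  ],
)

```text
t: 2.35
tool_pos: [0.5624, 0.0397, 0.2549]
tool_rot: [[-0.927, 0.375, 0.0], [0.375, 0.927, 0.0], [-0.0, 0.0, -1.0]]
force: [0.1, 0.5, -0.2]
width: 0.005
```

Request:
drive_tool(
  motion=[
    [[-1,0,0,0,9.5],[-1,0,0,0,9.5],[-1,0,0,0,9.5],[-1,0,0,0,9.5],[-1,0,0,0,9.5],[-1,0,0,0,9.5],[-1,0,0,0,0],[-1,0,0,0,0]],
  ],
)

```text
t: 3.35
tool_pos: [0.5619, 0.041, 0.2548]
tool_rot: [[-0.193, 0.981, 0.0], [0.981, 0.193, -0.0], [-0.0, 0.0, -1.0]]
force: [-0.3, -0.5, 0.6]
width: 0.002
```

```bash
python3 - <<'E'
from h import *
import pickle
s=arm.read_state();c=arm.camera("wrist")
print(s["t"],s["tool_pos"].round(4),s["tool_rot"].round(3),s["force"],s["width"])
pickle.dump((s,c),open("w1.pkl","wb"))
crop(c["color"],0,0,512,384,1.56,"pics/w1.png")
E
```

```text
3.35 [0.5619 0.041  0.2548] [[-0.193  0.981  0.   ]
 [ 0.981  0.193 -0.   ]
 [-0.     0.    -1.   ]] [-0.32781228 -0.47017893  0.62306536] 0.0021119515226638904
```

View pics/w1.png

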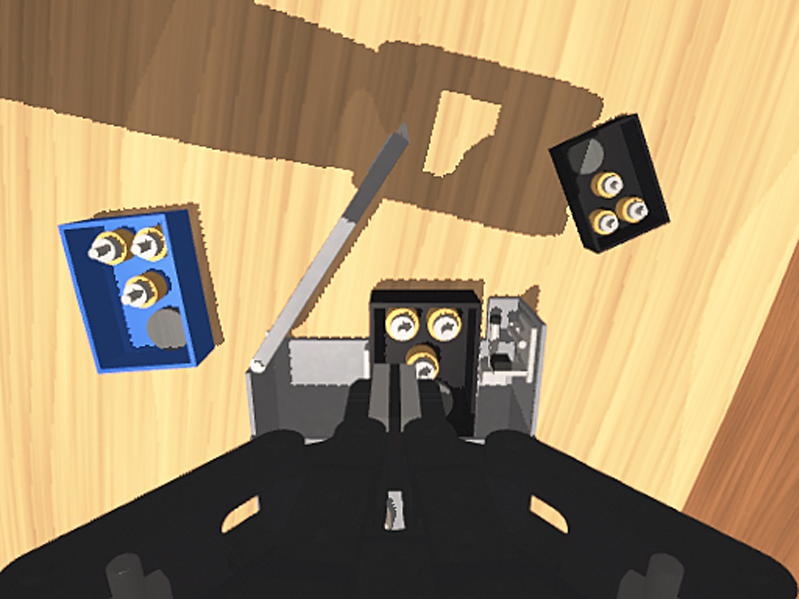

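The wrist view shows the door, with its hinge at (255,365) and free edge at (402,135). The black tray's front lip runs along y≈292, x 370–480, and the keeper is at about (505,345). I'll take a second view farther out for triangulation.

Request:
drive_tool(
  motion=[
    [[-1,0.03,0,0,0],[-1,0.03,0,0,0],[-1,0.03,0,0,0],[-1,0,0,0,0]],
  ],
)

```text
t: 3.9
tool_pos: [0.5443, 0.1307, 0.2548]
tool_rot: [[-0.195, 0.981, 0.0], [0.981, 0.195, 0.0], [0.0, 0.0, -1.0]]
force: [0.1, -0.3, 1.2]
width: -0.001
```

```bash
python3 - <<'E'
from h import *
import pickle
s=arm.read_state();c=arm.camera("wrist")
print(s["t"],s["tool_pos"].round(4))
pickle.dump((s,c),open("w2.pkl","wb"))
crop(c["color"],0,0,512,384,1.56,"pics/w2.png")
c1=pickle.load(open("w1.pkl","rb"))[1]
crop(c1["color"],140,60,370,290,2.6,"pics/w1z.png")
crop(c["color"],140,150,370,380,2.6,"pics/w2z.png")
E
```

```text
3.9 [0.5443 0.1307 0.2548]
```

View pics/w2z.png

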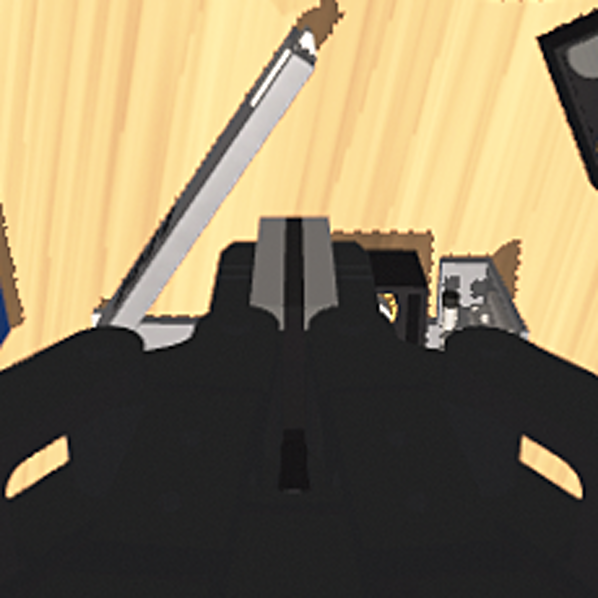

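View pics/w1z.png

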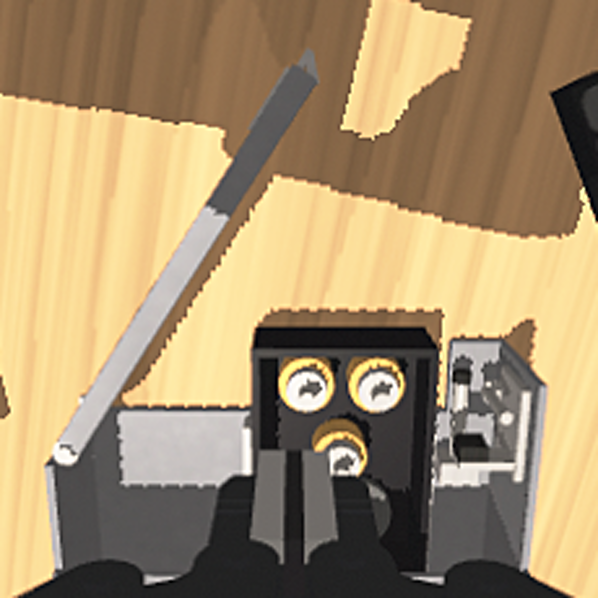

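```bash
cat >> h.py <<'E'
import pickle
def loadw(n): s,c=pickle.load(open(n,"rb"));return c,s
E
python3 - <<'E'
from h import *
c1,s1=loadw("w1.pkl");c2,s2=loadw("w2.pkl")
A=lambda x,y:(140+(x+.5)/2.6-.5,60+(y+.5)/2.6-.5)
B=lambda x,y:(140+(x+.5)/2.6-.5,150+(y+.5)/2.6-.5)
for n,p,q in [("doorfree inner",(317,80),(315,63)),("doorfree outer",(290,65),(289,48)),("tray topR front",(438,347),(427,285)),("tray botR",(438,328),(417,251))]:
    P,e=tri([(c1,A(*p),s1),(c2,B(*q),s2)]);print(n,P.round(4),np.round(e,4))
g=lambda n,p,z:print(n,onz(c1,[A(*p)],z,s1)[0].round(4))
g("hinge",(65,452),.08);g("free in",(317,80),.08);g("free out",(290,65),.08);g("trayL",(253,347),.052);g("trayR",(438,347),.052)
g("trayLbot",(255,328),.008);g("roof edge L",(140,573),.084);g("roof edge R",(520,573),.084);g("hwall front out",(49,462),.08);g("lwall front out",(498,340),.08);g("lwall",(545,385),.08)
a=arm.camera("scene");crop(a["color"],150,100,310,275,3.4,"pics/sc2.png")
E
```

```text
doorfree inner [0.5556 0.129  0.0718] [0. 0.]
doorfree outer [0.5433 0.1328 0.0687] [0.0002 0.0002]
tray topR front [0.6368 0.0224 0.0516] [0.0002 0.0002]
tray botR [0.6407 0.0226 0.0124] [0.0033 0.0033]
hinge [ 0.4746 -0.0523  0.08  ]
free in [0.5554 0.1286 0.08  ]
free out [0.5437 0.1321 0.08  ]
trayL [0.5505 0.0055 0.052 ]
trayR [0.6369 0.0226 0.052 ]
trayLbot [0.5498 0.003  0.008 ]
roof edge L [ 0.5175 -0.1058  0.084 ]
roof edge R [ 0.6956 -0.071   0.084 ]
hwall front out [ 0.4678 -0.0588  0.08  ]
lwall front out [0.6553 0.0378 0.08  ]
lwall [0.6817 0.0217 0.08  ]
```

View pics/sc2.png

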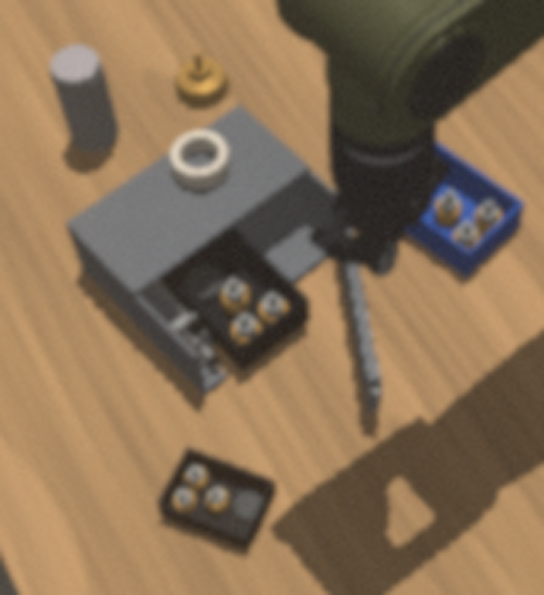

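Request:
drive_tool(
  motion=[
    [[-1,-0.0206,0.0065,0.02,0],[-1,-0.0206,0.0065,0.03,0],[-1,-0.0206,0.0065,0.03,0],[-1,-0.0206,0.0065,0.03,0],[-1,0,0,0.03,0],[-1,0,0,0.03,0],[-1,0,0,0.025,0],[-1,0,0,0.013,0]],
  ],
)

```text
t: 5.0
tool_pos: [0.5844, 0.0515, 0.0436]
tool_rot: [[-0.189, 0.982, -0.004], [0.982, 0.189, -0.0], [0.0, -0.004, -1.0]]
force: [-0.3, 0.0, -0.3]
width: 0.001
```

```bash
cat >> h.py <<'E'
th=np.radians(11.1);yl=np.array([np.cos(th),np.sin(th),0]);xl=np.array([np.sin(th),-np.cos(th),0]);O=np.array([.598,-.1361,0])
def L(P): d=np.asarray(P)-O;return np.array([d@xl,d@yl,d[2]])
E
python3 - <<'E'
from h import *
s=arm.read_state();print(s["t"],L(s["tool_pos"]).round(4),s["force"].round(2))
a=arm.camera("scene");b=arm.camera("side")
P,e=tri([(a,(208.5,146.5),None),(b,(318.9,216.6),None)]);print("tape",P,L(P),e)
crop(a["color"],150,100,310,275,3.4,"pics/sc3.png");crop(b["color"],190,160,400,310,3.8,"pics/sd3.png")
E
```

```text
5.0 [-0.1867  0.0228  0.0436] [-0.25  0.04 -0.34]
tape [ 0.57475122 -0.17154084  0.10717042] [ 0.03030193 -0.029637    0.10717042] [0.0013911302565516265, 0.00139113025655147]
```

View pics/sd3.png

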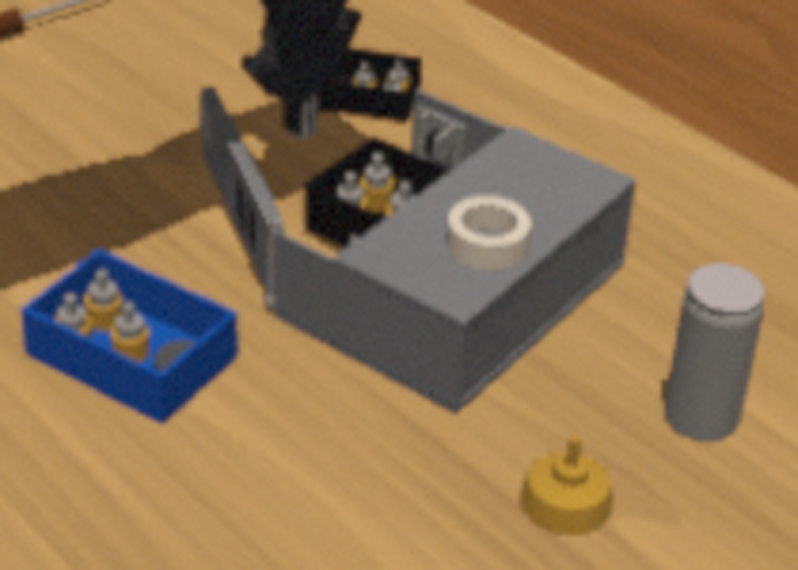

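The fingers are in front of the tray, clear of the door. The tape is 30 mm farther in than the fingers will reach.

Request:
drive_tool(
  motion=[
    [[-1,-0.004,0.0002,0,0],[-1,-0.004,0.0002,0,0],[-1,-0.004,0.0002,0,0],[-1,-0.004,0.0002,0,0],[-1,-0.004,0.0002,0,0],[-1,-0.004,0.0002,0,0],[-1,-0.004,0.0002,0,0],[-1,-0.004,0.0002,0,0]],
  ],
)

```text
t: 6.1
tool_pos: [0.5936, 0.022, 0.0467]
tool_rot: [[-0.191, 0.982, -0.0], [0.982, 0.191, -0.0], [-0.0, -0.0, -1.0]]
force: [0.4, -0.3, 0.4]
width: -0.002
```

Request:
drive_tool(
  motion=[
    [[-1,-0.005,0,0,0],[-1,-0.005,0,0,0],[-1,-0.005,0,0,0],[-1,-0.005,0,0,0]],
  ],
)

```text
t: 6.6
tool_pos: [0.5975, 0.0023, 0.0467]
tool_rot: [[-0.191, 0.982, 0.0], [0.982, 0.191, -0.0], [-0.0, 0.0, -1.0]]
force: [-0.2, 0.2, -0.6]
width: 0.002
```

```bash
python3 - <<'E'
from h import *
s=arm.read_state();print(s["t"],L(s["tool_pos"]).round(4),s["force"].round(2),(s["force"]@xl).round(2))
E
```

```text
6.6 [-0.1359  0.0262  0.0467] [-0.15  0.21 -0.63] -0.23
```

```bash
python3 - <<'E'
from h import *
s=arm.read_state();c=arm.camera("wrist");a=arm.camera("scene");b=arm.camera("side")
crop(c["color"],100,100,400,384,2,"pics/w4.png")
x=cv2.resize(a["color"][130:230,150:290],None,fx=4,fy=4,interpolation=2);y=cv2.resize(b["color"][150:250,230:370],None,fx=4,fy=4,interpolation=2)
cv2.imwrite("pics/ab4.png",cv2.resize(np.vstack([x,y])[:,:,::-1],None,fx=.75,fy=.75))
E
```

```text
(no output)
```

View pics/w4.png

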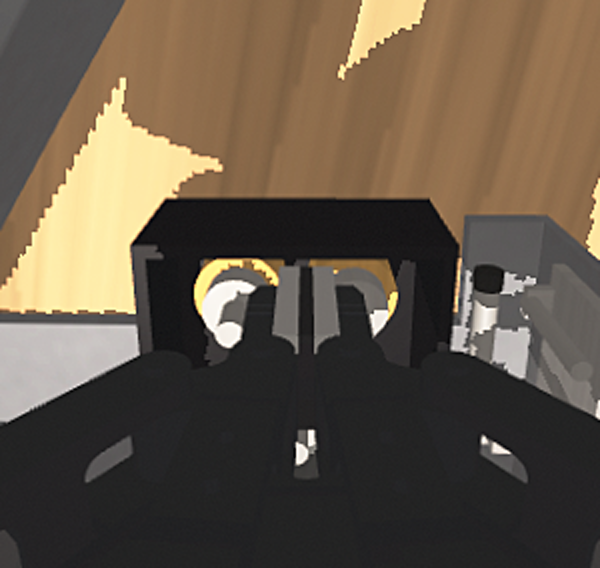

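View pics/ab4.png

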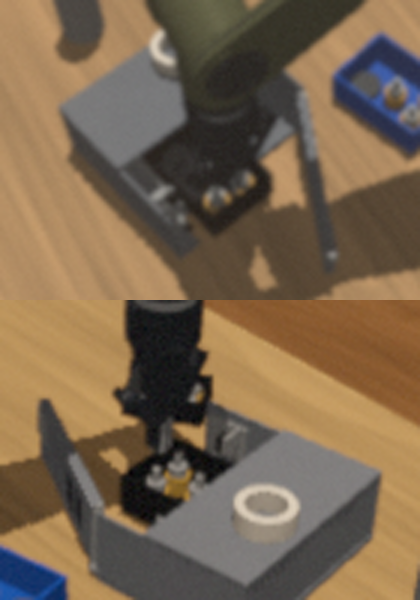

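```bash
python3 - <<'E'
from h import *
s=arm.read_state();c=arm.camera("wrist")
for n,p,z in [("trayL",(135,245),.052),("trayR",(457,247),.052),("botL",(165,199),.008),("botR",(430,199),.008)]:
    P=onz(c,[(100+p[0]/2,100+p[1]/2)],z,s)[0];print(n,P.round(4),L(P).round(4))
for z in (-.019,-.0,.019,.03):
    for x in (-.011,.011):
        P=s["tool_pos"]+s["tool_rot"]@np.array([x,0,z]);q=proj(c,P,s)[0];print(x,z,(q-100)*2)
E
```

```text
trayL [0.5513 0.0049 0.052 ] [-0.1474 -0.0187  0.052 ]
trayR [0.6371 0.0211 0.052 ] [-0.1467  0.0686  0.052 ]
botL [0.5499 0.0039 0.008 ] [-0.1467 -0.0203  0.008 ]
botR [0.6384 0.0212 0.008 ] [-0.1466  0.0699  0.008 ]
-0.011 -0.019 [300.26802879 345.00439889]
0.011 -0.019 [300.0952014  266.95010333]
-0.011 -0.0 [300.78413581 310.3835996 ]
0.011 -0.0 [300.65345345 239.24485315]
-0.011 0.019 [301.20544447 282.17415426]
0.011 0.019 [301.1043431  216.89986398]
-0.011 0.03 [301.41565923 268.11614248]
0.011 0.03 [301.32776648 205.83807563]
```

```bash
python3 - <<'E'
from h import *
print(arm.tips_ahead)
s=arm.read_state();b=arm.camera("side");a=arm.camera("scene")
im=b["color"].copy()
big=cv2.resize(im[150:230,230:330],None,fx=7,fy=7,interpolation=2)[:,:,::-1].copy()
for z in (-.038,-.019,0,.019):
    for x in (-.011,.011):
        q=proj(b,s["tool_pos"]+s["tool_rot"]@np.array([x,0,z]))[0]
        p=((q-[230,150]+.5)*7).astype(int);print(x,z,p);cv2.circle(big,tuple(map(int,p)),3,(0,0,255) if z==.019 else (0,255,0),-1)
cv2.imwrite("pics/sd5.png",big)
E
```

```text
0.019
-0.011 -0.038 [392 316]
0.011 -0.038 [352 298]
-0.011 -0.019 [391 353]
0.011 -0.019 [351 335]
-0.011 0 [389 389]
0.011 0 [349 371]
-0.011 0.019 [387 425]
0.011 0.019 [348 406]
```

View pics/sd5.png

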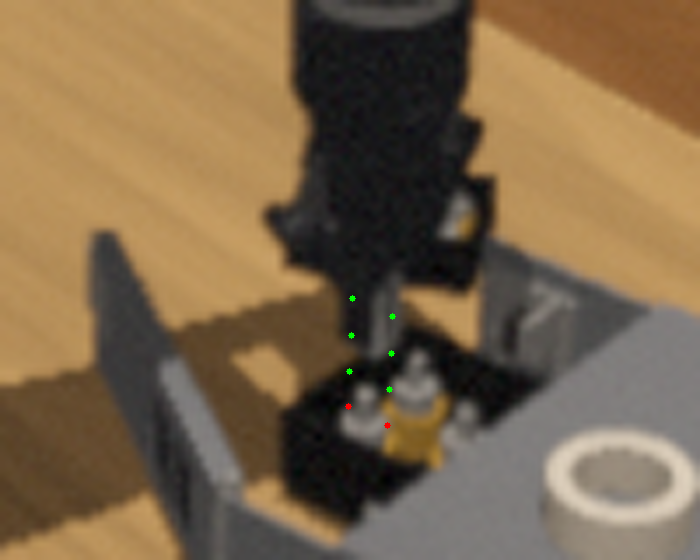

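Neither camera agrees with the text here. The wrist image (tip row 232) and the side image both put the shut fingertips about 17 mm *behind* the TCP, not 19 mm ahead. So the fingers passed over the tray rim: the front is still at x=-0.147 and no force was felt. I'll back out and measure the tips from two views before going lower.

Request:
drive_tool(
  motion=[
    [[-1,0,0,-0.02,0],[-1,0,0,-0.02,0],[-1,0.02,0,-0.02,0],[-1,0.02,0,0,0],[-1,0.02,0,0,0],[-1,0,0,0,0]],
  ],
)

```text
t: 7.65
tool_pos: [0.5847, 0.0635, 0.1055]
tool_rot: [[-0.194, 0.981, -0.002], [0.981, 0.194, -0.0], [0.0, -0.002, -1.0]]
force: [0.5, -0.7, -0.9]
width: 0.004
```

```bash
python3 - <<'E'
from h import *
s=arm.read_state();b=arm.camera("side");a=arm.camera("scene");print(L(s["tool_pos"]),s["width"])
for c,n in((a,"pics/sc6.png"),(b,"pics/sd6.png")):
    q0=proj(c,s["tool_pos"])[0];x0,y0=(q0-[50,50]).astype(int)
    big=cv2.resize(c["color"][y0:y0+80,x0:x0+100],None,fx=7,fy=7,interpolation=2)[:,:,::-1].copy()
    for z,col in ((-.054,(255,255,0)),(-.019,(0,255,0)),(0,(255,0,255)),(.019,(0,0,255))):
        for x in(-.011,.011):
          for y in(-.0145,.0145):
            xx,yy=(x,y) if z!=-.054 else (x*38/11,y*42.5/14.5)
            p=(proj(c,s["tool_pos"]+s["tool_rot"]@np.array([xx,yy,z]))[0]-[x0,y0]+.5)*7
            cv2.circle(big,tuple(map(int,p)),3,col,-1)
    print(n,x0,y0);cv2.imwrite(n,big)
E
```

```text
[-0.19844781  0.0253316   0.10553818] 0.004141252089437938
pics/sc6.png 189 147
pics/sd6.png 216 130
```

View pics/sc6.png

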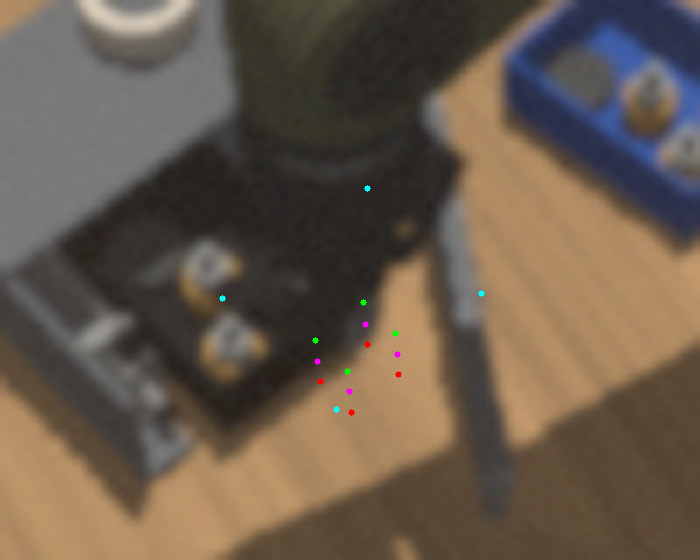

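View pics/sd6.png

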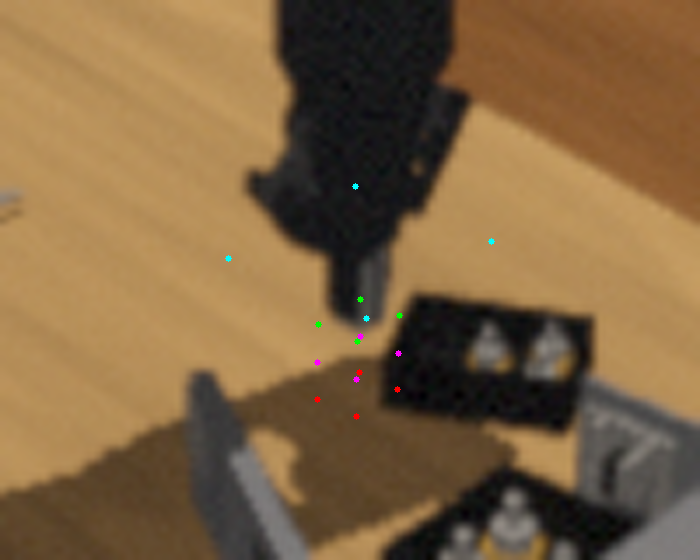

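Both views put the tip at tool z≈-0.019, centred (side crop (358,320), wrist row 232 for the front edge). So the real tip height is TCP z + 0.019. I'll descend to about 30 mm tip height and check it there.

Request:
drive_tool(
  motion=[
    [[-1,0,0,0.02,0],[-1,0,0,0.02,0],[-1,0,0,0.02,0],[-1,0,0,0.014,0],[-1,0,0,0.012,0],[-1,0,0,0.009,0],[-1,0,0,0,0]],
  ],
)

```text
t: 8.62
tool_pos: [0.5856, 0.0616, 0.0111]
tool_rot: [[-0.191, 0.982, -0.001], [0.982, 0.191, -0.0], [0.0, -0.001, -1.0]]
force: [-0.8, -0.2, -0.1]
width: -0.001
```

```bash
python3 - <<'E'
from h import *
s=arm.read_state();b=arm.camera("side");a=arm.camera("scene");c=arm.camera("wrist");print(L(s["tool_pos"]),s["force"])
x=cv2.resize(a["color"][140:220,170:270],None,fx=6,fy=6,interpolation=2);y=cv2.resize(b["color"][140:240,220:360],None,fx=6,fy=6,interpolation=2)
cv2.imwrite("pics/sc7.png",x[:,:,::-1]);cv2.imwrite("pics/sd7.png",y[:,:,::-1])
crop(c["color"],100,100,400,384,2,"pics/w7.png")
E
```

```text
[-0.19635477  0.0258992   0.01106941] [-0.81757394 -0.22425671 -0.10716018]
```

View pics/sd7.png

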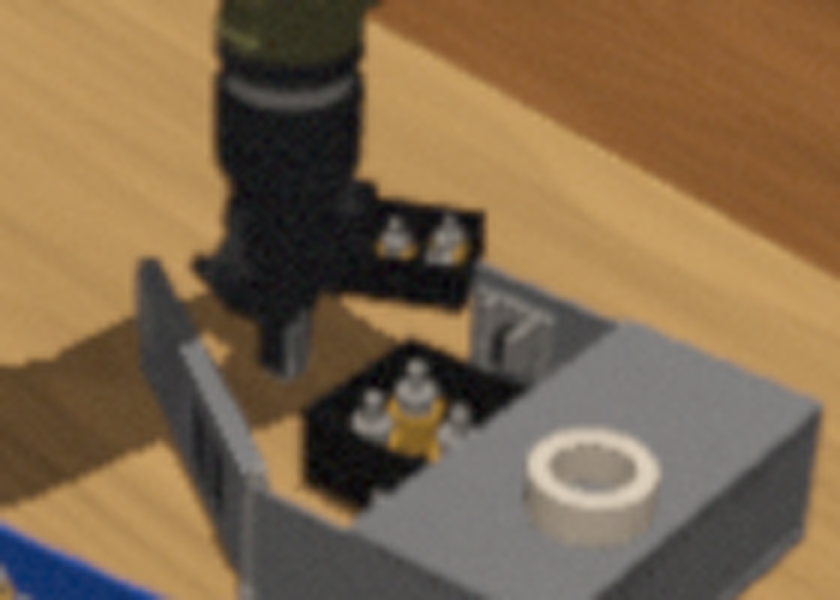

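View pics/w7.png

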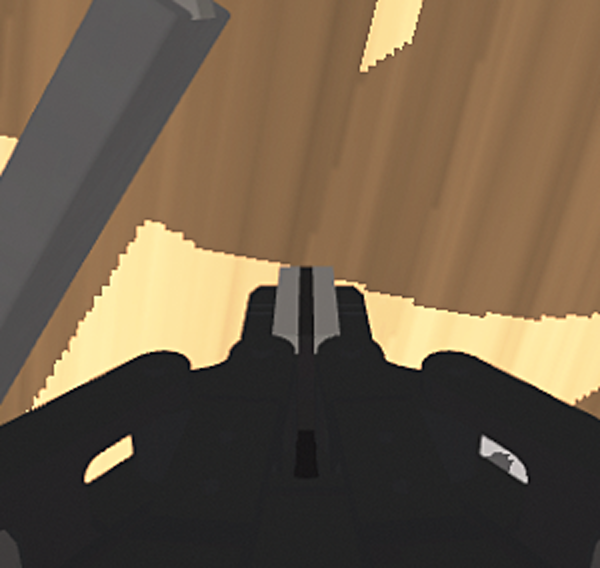

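The side view shows the fingertips (290,370) in the gap in front of the tray, clear of the door. Now I push.

Request:
drive_tool(
  motion=[
    [[-1,-0.005,0,0,0],[-1,-0.005,0,0,0],[-1,-0.005,0,0,0],[-1,-0.005,0,0,0],[-1,-0.005,0,0,0],[-1,-0.005,0,0,0],[-1,-0.003,0,0,0],[-1,-0.003,0,0,0]],
  ],
)

```text
t: 9.78
tool_pos: [0.5929, 0.026, 0.0117]
tool_rot: [[-0.191, 0.982, -0.0], [0.982, 0.191, -0.0], [0.0, -0.0, -1.0]]
force: [-0.3, 0.7, -0.1]
width: 0.001
```

Request:
drive_tool(
  motion=[
    [[-1,-0.003,0,0,0],[-1,-0.003,0,0,0],[-1,-0.003,0,0,0],[-1,-0.003,0,0,0]],
  ],
)

```text
t: 10.28
tool_pos: [0.5951, 0.0145, 0.0117]
tool_rot: [[-0.191, 0.982, -0.0], [0.982, 0.191, 0.0], [0.0, -0.0, -1.0]]
force: [-0.2, 2.1, 0.7]
width: -0.003
```

```bash
cat > st.py <<'E'
from h import *
s=arm.read_state();print(s["t"],L(s["tool_pos"]).round(4),"F",s["force"].round(2),"Fx %.2f Fy %.2f"%(s["force"]@xl,s["force"]@yl))
E
python3 st.py; python3 - <<'E'
from h import *
c=arm.camera("wrist");crop(c["color"],100,100,400,384,2,"pics/w8.png")
E
```

```text
10.275 [-0.1483  0.0262  0.0117] F [-0.17  2.1   0.69] Fx -2.09 Fy 0.24
```

View pics/w8.png

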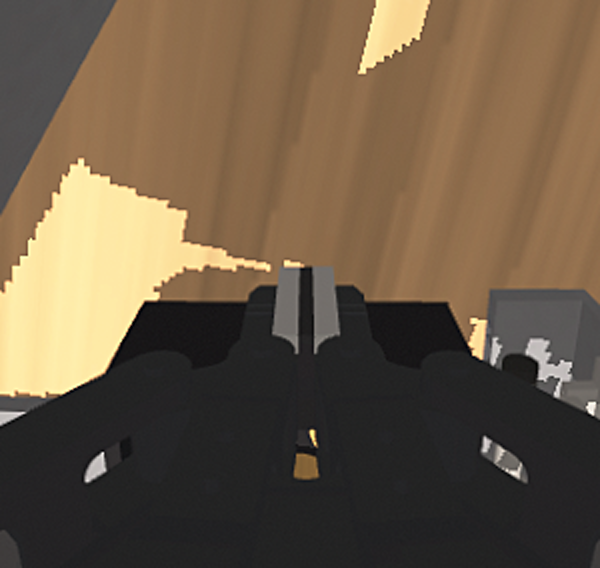

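Contact with the tray at 2 N, sliding. Continuing the push.

Request:
drive_tool(
  motion=[
    [[-1,-0.005,0,0,0],[-1,-0.005,0,0,0],[-1,-0.005,0,0,0],[-1,-0.005,0,0,0],[-1,-0.005,0,0,0],[-1,-0.005,0,0,0],[-1,-0.005,0,0,0],[-1,-0.005,0,0,0]],
  ],
)

```text
t: 11.32
tool_pos: [0.6028, -0.0251, 0.0117]
tool_rot: [[-0.191, 0.982, -0.0], [0.982, 0.191, 0.0], [0.0, -0.0, -1.0]]
force: [-1.4, 1.4, 0.2]
width: 0.004
```

Request:
drive_tool(
  motion=[
    [[-1,-0.004,0,0,0],[-1,-0.004,0,0,0],[-1,-0.003,0,0,0],[-1,-0.003,0,0,0]],
  ],
)

```text
t: 11.82
tool_pos: [0.6055, -0.0387, 0.0117]
tool_rot: [[-0.191, 0.982, -0.0], [0.982, 0.191, 0.0], [0.0, -0.0, -1.0]]
force: [-0.2, 2.0, 0.4]
width: 0.0
```

```bash
python3 st.py
```

```text
11.825 [-0.0942  0.0261  0.0117] F [-0.18  2.02  0.36] Fx -2.02 Fy 0.22
```

Request:
drive_tool(
  motion=[
    [[-1,-0.002,0,0,0],[-1,-0.002,0,0,0],[-1,-0.002,0,0,0],[-1,-0.002,0,0,0]],
  ],
)

```text
t: 12.32
tool_pos: [0.607, -0.0465, 0.0117]
tool_rot: [[-0.191, 0.982, -0.0], [0.982, 0.191, 0.0], [0.0, -0.0, -1.0]]
force: [-1.0, 2.1, 1.0]
width: 0.002
```

Request:
drive_tool(
  motion=[
    [[-1,-0.001,0,0,0],[-1,-0.001,0,0,0]],
  ],
)

```text
t: 12.58
tool_pos: [0.6073, -0.0484, 0.0117]
tool_rot: [[-0.191, 0.982, -0.0], [0.982, 0.191, 0.0], [0.0, -0.0, -1.0]]
force: [-0.1, 1.7, 1.3]
width: -0.003
```

Request:
drive_tool(
  motion=[
    [[-1,-0.001,0,0,0],[-1,-0.001,0,0,0]],
  ],
)

```text
t: 12.82
tool_pos: [0.6077, -0.0503, 0.0117]
tool_rot: [[-0.191, 0.982, -0.0], [0.982, 0.191, -0.0], [0.0, -0.0, -1.0]]
force: [-0.9, 2.2, 0.1]
width: 0.002
```

```bash
python3 st.py
```

```text
12.825 [-0.0823  0.026   0.0117] F [-0.86  2.2   0.14] Fx -2.32 Fy -0.42
```

Request:
drive_tool(
  motion=[
    [[-1,-0.0005,0,0,0],[-1,-0.0005,0,0,0]],
  ],
)

```text
t: 13.08
tool_pos: [0.6079, -0.0513, 0.0117]
tool_rot: [[-0.191, 0.982, -0.0], [0.982, 0.191, 0.0], [0.0, -0.0, -1.0]]
force: [-0.3, 2.3, -0.7]
width: 0.001
```

Request:
drive_tool(
  motion=[
    [[-1,-0.0005,0,0,0],[-1,-0.0005,0,0,0]],
  ],
)

```text
t: 13.32
tool_pos: [0.6081, -0.0523, 0.0117]
tool_rot: [[-0.191, 0.982, -0.0], [0.982, 0.191, -0.0], [0.0, -0.0, -1.0]]
force: [-1.0, 2.9, 0.6]
width: 0.006
```

```bash
python3 st.py
```

```text
13.325 [-0.0803  0.026   0.0117] F [-1.01  2.9   0.63] Fx -3.04 Fy -0.43
```

Request:
drive_tool(
  motion=[
    [[-1,-0.0005,0,0,0],[-1,-0.0005,0,0,0]],
  ],
)

```text
t: 13.58
tool_pos: [0.6083, -0.0533, 0.0117]
tool_rot: [[-0.191, 0.982, -0.0], [0.982, 0.191, -0.0], [-0.0, -0.0, -1.0]]
force: [-0.1, 1.6, -0.4]
width: -0.004
```

Request:
drive_tool(
  motion=[
    [[-1,-0.0005,0,0,0],[-1,-0.0005,0,0,0]],
  ],
)

```text
t: 13.82
tool_pos: [0.6084, -0.0541, 0.0117]
tool_rot: [[-0.191, 0.982, -0.0], [0.982, 0.191, 0.0], [0.0, -0.0, -1.0]]
force: [-1.3, 3.9, 0.0]
width: 0.002
```

```bash
python3 st.py
```

```text
13.825 [-0.0784  0.026   0.0117] F [-1.28  3.95  0.04] Fx -4.12 Fy -0.49
```

Request:
drive_tool(
  motion=[
    [[-1,-0.0005,0,0,0],[-1,0,0,0,0]],
  ],
)

```text
t: 14.08
tool_pos: [0.6085, -0.0541, 0.0117]
tool_rot: [[-0.191, 0.982, -0.0], [0.982, 0.191, 0.001], [0.001, -0.0, -1.0]]
force: [-1.0, 4.2, 2.3]
width: -0.002
```

Request:
drive_tool(
  motion=[
    [[-1,-0.0005,0,0,0],[-1,0,0,0,0]],
  ],
)

```text
t: 14.32
tool_pos: [0.6084, -0.0541, 0.0118]
tool_rot: [[-0.191, 0.982, -0.001], [0.982, 0.191, 0.002], [0.002, -0.0, -1.0]]
force: [-1.9, 6.5, 2.5]
width: -0.001
```

```bash
python3 st.py
```

```text
14.325 [-0.0784  0.026   0.0118] F [-1.88  6.47  2.49] Fx -6.71 Fy -0.59
```

The force climbs to 6.7 N with no motion, so the tray is at the back wall. I'll back off and check.

Request:
drive_tool(
  motion=[
    [[-1,0.005,0,0,0],[-1,0.015,0,0,0],[-1,0.02,0,0,0],[-1,0.02,0,-0.03,0],[-1,0.02,0,-0.04,0],[-1,0.02,0,-0.05,0],[-1,0,0,-0.05,0],[-1,0,0,0,0]],
  ],
)

```text
t: 15.32
tool_pos: [0.5925, 0.0442, 0.188]
tool_rot: [[-0.192, 0.981, 0.011], [0.981, 0.192, -0.0], [-0.002, 0.011, -1.0]]
force: [0.1, 0.5, -0.6]
width: 0.003
```

```bash
python3 st.py; python3 - <<'E'
from h import *
s=arm.read_state();c=arm.camera("wrist");pickle.dump((s,c),open("w9.pkl","wb"));crop(c["color"],100,60,400,344,2,"pics/w9.png")
E
```

```text
15.325 [-0.178   0.0293  0.188 ] F [ 0.12  0.48 -0.63] Fx -0.44 Fy 0.21
```

View pics/w9.png

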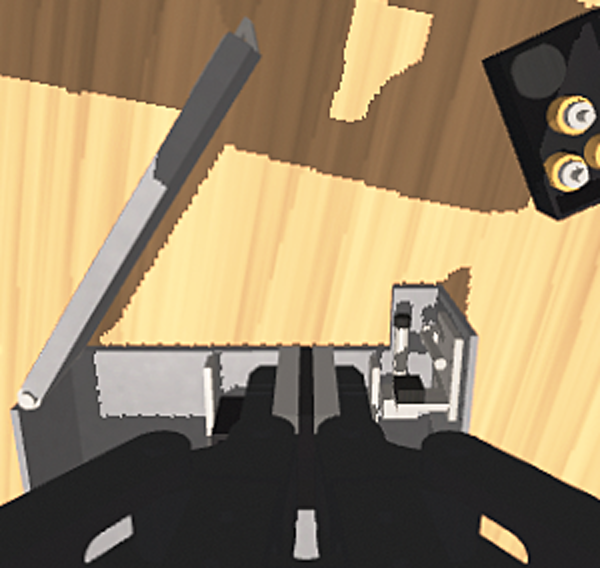

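```bash
python3 - <<'E'
from h import *
c,s=loadw("w9.pkl")
g=lambda n,p,z:print(n,L(onz(c,[(100+p[0]/2,60+p[1]/2)],z,s)[0]).round(4))
g("trayfront bot",(235,397),.008);g("trayfront top",(225,435),.052);g("sill",(300,347),.008);g("hinge",(29,400),.08);g("free in",(261,57),.08);g("free out",(231,38),.08);g("tongue",(249,18),.058)
E
```

```text
trayfront bot [-0.0673 -0.011   0.008 ]
trayfront top [-0.0677 -0.0121  0.052 ]
sill [-0.1008  0.0294  0.008 ]
hinge [-0.1044 -0.1044  0.08  ]
free in [-0.2636  0.0133  0.08  ]
free out [-0.2711  0.001   0.08  ]
tongue [-0.2813  0.0069  0.058 ]
```

The tray front is at locker x≈-0.067 (home is -0.070 within calibration), so it is home. The door is at about 0.97 rad. Next I move to the outside of the door: target locker (-0.272,-0.039), tips 50 mm up.

Request:
drive_tool(
  motion=[
    [[-1,0.0235,-0.017,0,0],[-1,0.0235,-0.017,0,0],[-1,0.0235,-0.017,0,0],[-1,0.0235,-0.017,0,0],[-1,0,0,0.03,0],[-1,0,0,0.03,0],[-1,0,0,0.02,0],[-1,0,0,0,0]],
  ],
)

```text
t: 16.38
tool_pos: [0.5017, 0.1221, 0.0978]
tool_rot: [[-0.191, 0.982, -0.008], [0.982, 0.191, -0.001], [0.0, -0.008, -1.0]]
force: [-0.4, -0.4, 0.3]
width: 0.001
```

```bash
python3 st.py; python3 - <<'E'
from h import *
s=arm.read_state();c=arm.camera("wrist");crop(c["color"],100,60,400,344,2,"pics/w10.png")
E
```

```text
16.375 [-0.2719 -0.0447  0.0978] F [-0.44 -0.44  0.31] Fx 0.35 Fy -0.51
```

View pics/w10.png

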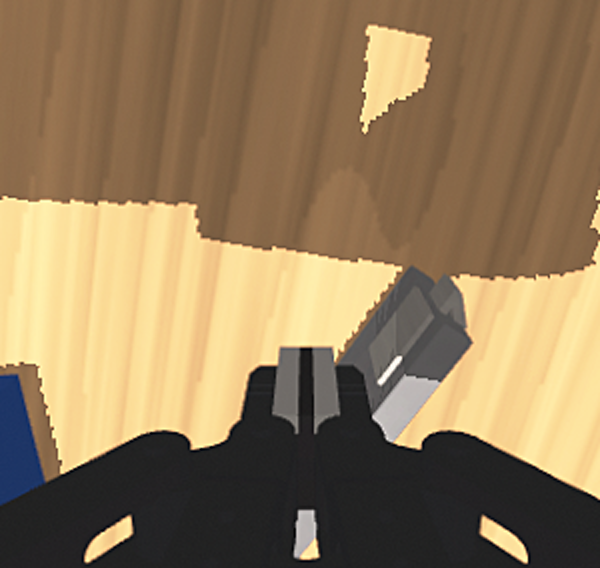

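Request:
drive_tool(
  motion=[
    [[-1,0,0,0.025,0],[-1,0,0,0.025,0],[-1,0,0,0.015,0],[-1,0,0,0,0]],
  ],
)

```text
t: 16.92
tool_pos: [0.5042, 0.1222, 0.036]
tool_rot: [[-0.191, 0.982, -0.002], [0.982, 0.191, -0.0], [0.0, -0.002, -1.0]]
force: [0.8, 1.2, -0.0]
width: -0.001
```

```bash
cat > plan.py <<'E'
# door following path: tool unrotated, TCP = H + r*u - n*(6+11cos+14.5 sin)mm
from h import *
H=np.array([-.105,-.105])
def tcp(th,r=.172,gap=0.):
    n=np.array([np.cos(th),np.sin(th)]);u=np.array([-np.sin(th),np.cos(th)])
    return H+r*u-n*(.006+.011*np.cos(th)+.0145*np.sin(th)+gap)
def rows(ths,r=.172):
    s=arm.read_state();p=L(s["tool_pos"])[:2]
    for t in ths:
        q=tcp(t,r);d=q-p;w=xl*d[0]+yl*d[1];v=s["tool_rot"].T@w;print("%.2f"%t,q.round(4),v.round(4)[:2]);p=q
E
python3 st.py; python3 - <<'E'
from plan import *
rows([.97,.92,.87,.82,.77,.72,.67,.62,.57,.52,.47,.42,.37,.32,.27,.24,.21,.18,.15,.12,.1,.08,.06,.04,.02,0,-.02,-.04])
b=arm.camera("side");crop(b["color"],220,120,360,240,5,"pics/sd11.png")
E
```

```text
16.925 [-0.2715 -0.0423  0.036 ] F [ 0.84  1.15 -0.01] Fx -0.97 Fy 1.05
0.97 [-0.2605 -0.0277] [-0.0109  0.0146]
0.92 [-0.2565 -0.0201] [-0.004   0.0077]
0.87 [-0.2521 -0.0126] [-0.0044  0.0075]
0.82 [-0.2472 -0.0053] [-0.0048  0.0073]
0.77 [-0.242   0.0018] [-0.0052  0.0071]
0.72 [-0.2363  0.0086] [-0.0056  0.0068]
0.67 [-0.2303  0.0151] [-0.006   0.0066]
0.62 [-0.224   0.0214] [-0.0064  0.0063]
0.57 [-0.2173  0.0273] [-0.0067  0.006 ]
0.52 [-0.2102  0.033 ] [-0.007   0.0056]
0.47 [-0.2028  0.0382] [-0.0074  0.0053]
0.42 [-0.1952  0.0431] [-0.0077  0.0049]
0.37 [-0.1872  0.0476] [-0.0079  0.0045]
0.32 [-0.179   0.0517] [-0.0082  0.0041]
0.27 [-0.1706  0.0553] [-0.0084  0.0037]
0.24 [-0.1654  0.0573] [-0.0052  0.002 ]
0.21 [-0.1602  0.0591] [-0.0052  0.0018]
0.18 [-0.1549  0.0607] [-0.0053  0.0017]
0.15 [-0.1495  0.0622] [-0.0054  0.0015]
0.12 [-0.1441  0.0635] [-0.0054  0.0013]
0.10 [-0.1405  0.0643] [-0.0036  0.0008]
0.08 [-0.1368  0.065 ] [-0.0037  0.0007]
0.06 [-0.1331  0.0656] [-0.0037  0.0006]
0.04 [-0.1294  0.0662] [-0.0037  0.0005]
0.02 [-0.1257  0.0666] [-0.0037  0.0005]
0.00 [-0.122  0.067] [-0.0037  0.0004]
-0.02 [-0.1183  0.0673] [-0.0037  0.0003]
-0.04 [-0.1145  0.0675] [-0.0037  0.0002]
```

View pics/sd11.png

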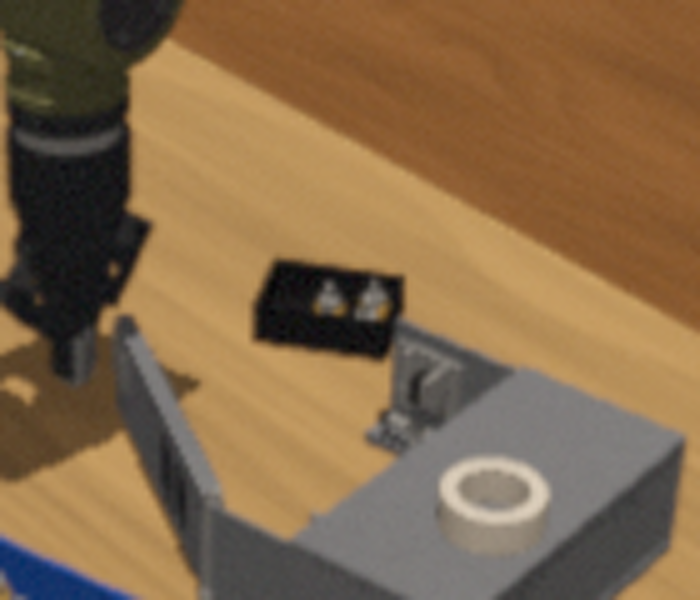

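Request:
drive_tool(
  motion=[
    [[-1,-0.0045,0.006,0,0],[-1,-0.0045,0.006,0,0],[-1,-0.002,0.0035,0,0],[-1,-0.002,0.004,0,0],[-1,-0.002,0.004,0,0],[-1,-0.002,0.0035,0,0],[-1,-0.0025,0.0035,0,0],[-1,-0.0025,0.0035,0,0]],
  ],
)

```text
t: 17.98
tool_pos: [0.5427, 0.107, 0.0367]
tool_rot: [[-0.191, 0.982, -0.0], [0.982, 0.191, -0.0], [-0.0, -0.0, -1.0]]
force: [0.2, -0.4, -0.5]
width: -0.006
```

```bash
python3 st.py; python3 - <<'E'
from h import *
s=arm.read_state();c=arm.camera("wrist");crop(c["color"],100,60,400,344,2,"pics/w12.png")
E
```

```text
17.975 [-0.2492 -0.0075  0.0367] F [ 0.18 -0.37 -0.47] Fx 0.40 Fy 0.10
```

View pics/w12.png

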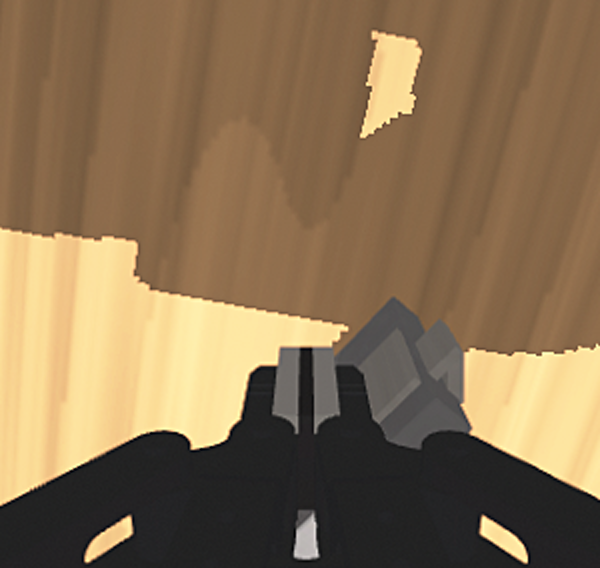

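Request:
drive_tool(
  motion=[
    [[-1,-0.005,0.0072,0,0],[-1,-0.005,0.0071,0,0],[-1,-0.0055,0.0068,0,0],[-1,-0.006,0.0066,0,0],[-1,-0.0064,0.0063,0,0],[-1,-0.0067,0.006,0,0]],
  ],
)

```text
t: 18.77
tool_pos: [0.5889, 0.0804, 0.0367]
tool_rot: [[-0.191, 0.982, 0.0], [0.982, 0.191, -0.0], [-0.0, 0.0, -1.0]]
force: [-0.5, -0.1, -0.8]
width: -0.001
```

```bash
python3 st.py; python3 - <<'E'
from h import *
b=arm.camera("side");crop(b["color"],220,120,360,240,5,"pics/sd13.png")
E
```

```text
18.775 [-0.2142  0.0327  0.0367] F [-0.47 -0.12 -0.76] Fx 0.03 Fy -0.49
```

View pics/sd13.png

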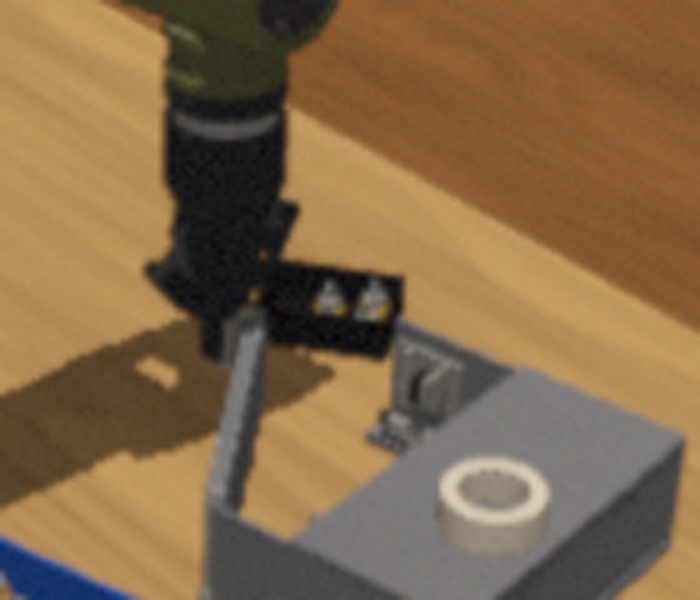

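The door follows the finger, now at about 0.53 rad. Continuing.

Request:
drive_tool(
  motion=[
    [[-1,-0.007,0.0043,0,0],[-1,-0.007,0.0041,0,0],[-1,-0.0073,0.0039,0,0],[-1,-0.0073,0.0037,0,0],[-1,-0.0073,0.0034,0,0],[-1,-0.0073,0.0032,0,0]],
  ],
)

```text
t: 19.58
tool_pos: [0.6191, 0.0422, 0.0367]
tool_rot: [[-0.191, 0.982, -0.0], [0.982, 0.191, -0.0], [-0.0, -0.0, -1.0]]
force: [-0.8, 0.4, -1.0]
width: 0.001
```

Request:
drive_tool(
  motion=[
    [[-1,-0.004,0.0016,0,0],[-1,-0.004,0.0014,0,0],[-1,-0.004,0.0013,0,0]],
  ],
)

```text
t: 19.95
tool_pos: [0.6254, 0.0316, 0.0367]
tool_rot: [[-0.191, 0.982, -0.0], [0.982, 0.191, 0.0], [0.0, -0.0, -1.0]]
force: [-0.4, -0.6, 0.1]
width: 0.0
```

```bash
python3 st.py; python3 - <<'E'
from h import *
b=arm.camera("side");a=arm.camera("scene");c=arm.camera("wrist")
crop(b["color"],220,120,360,240,5,"pics/sd14.png");crop(c["color"],100,60,400,344,2,"pics/w14.png")
E
```

```text
19.95 [-0.1593  0.0591  0.0367] F [-0.38 -0.63  0.08] Fx 0.54 Fy -0.49
```

View pics/sd14.png

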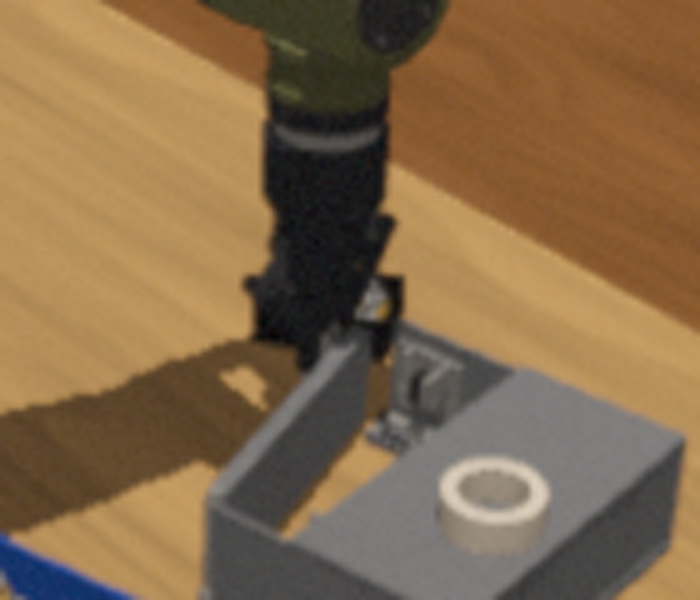

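View pics/w14.png

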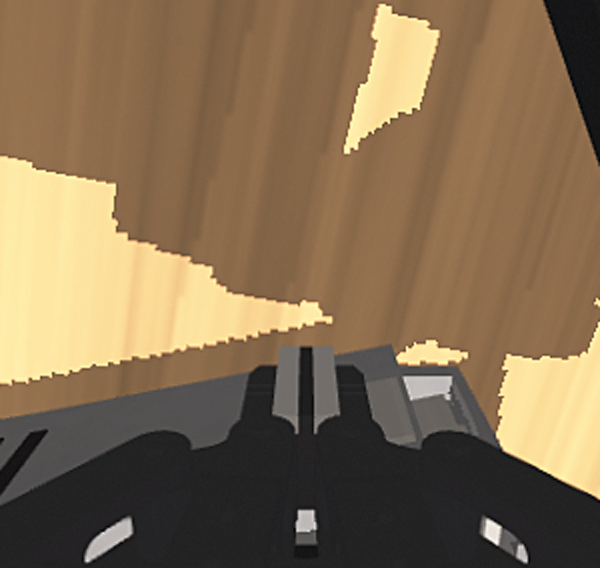

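Request:
drive_tool(
  motion=[
    [[-1,-0.003,0.0009,0,0],[-1,-0.003,0.0008,0,0],[-1,-0.003,0.0008,0,0]],
  ],
)

```text
t: 20.48
tool_pos: [0.6295, 0.0232, 0.0367]
tool_rot: [[-0.191, 0.982, -0.0], [0.982, 0.191, 0.0], [0.0, -0.0, -1.0]]
force: [0.3, -0.7, -0.3]
width: 0.003
```

Request:
drive_tool(
  motion=[
    [[-1,-0.002,0.0005,0,0],[-1,-0.002,0.0005,0,0],[-1,-0.002,0.0004,0,0]],
  ],
)

```text
t: 20.85
tool_pos: [0.6319, 0.0179, 0.0367]
tool_rot: [[-0.191, 0.982, -0.001], [0.982, 0.191, 0.001], [0.001, -0.0, -1.0]]
force: [-0.7, 1.6, 1.1]
width: 0.002
```

Request:
drive_tool(
  motion=[
    [[-1,-0.001,0.0002,0,0],[-1,-0.001,0.0002,0,0]],
  ],
)

```text
t: 21.1
tool_pos: [0.6326, 0.016, 0.0367]
tool_rot: [[-0.191, 0.982, -0.0], [0.982, 0.191, 0.0], [0.0, -0.0, -1.0]]
force: [-1.0, 1.6, 0.6]
width: -0.003
```

```bash
python3 st.py
```

```text
21.1 [-0.1426  0.0632  0.0367] F [-0.99  1.55  0.61] Fx -1.71 Fy -0.67
```

Request:
drive_tool(
  motion=[
    [[-1,-0.001,0.0002,0,0],[-1,-0.001,0.0002,0,0]],
  ],
)

```text
t: 21.35
tool_pos: [0.6334, 0.014, 0.0367]
tool_rot: [[-0.191, 0.982, -0.0], [0.982, 0.191, 0.0], [0.0, -0.0, -1.0]]
force: [-2.8, 2.2, 0.0]
width: -0.003
```

Request:
drive_tool(
  motion=[
    [[-1,-0.001,0.0002,0,0],[-1,-0.001,0.0002,0,0]],
  ],
)

```text
t: 21.6
tool_pos: [0.6342, 0.0121, 0.0366]
tool_rot: [[-0.191, 0.982, -0.0], [0.982, 0.191, 0.0], [0.0, -0.0, -1.0]]
force: [-3.4, 2.2, 0.5]
width: -0.0
```

Request:
drive_tool(
  motion=[
    [[-1,-0.001,0.0002,0,0],[-1,-0.001,0.0002,0,0]],
  ],
)

```text
t: 21.85
tool_pos: [0.6345, 0.011, 0.0366]
tool_rot: [[-0.191, 0.982, -0.001], [0.982, 0.191, 0.002], [0.002, -0.001, -1.0]]
force: [-3.5, 5.1, 2.1]
width: 0.002
```

```bash
python3 st.py
```

```text
21.85 [-0.1373  0.0642  0.0366] F [-3.5   5.09  2.11] Fx -5.66 Fy -2.46
```

Request:
drive_tool(
  motion=[
    [[-1,-0.0008,0,0,0],[-1,-0.0007,0,0,0]],
  ],
)

```text
t: 22.1
tool_pos: [0.6349, 0.0098, 0.0366]
tool_rot: [[-0.191, 0.982, -0.001], [0.982, 0.191, 0.002], [0.002, -0.001, -1.0]]
force: [-2.6, 5.5, 1.9]
width: 0.001
```

Request:
drive_tool(
  motion=[
    [[-1,-0.0008,0,0,0],[-1,-0.0007,0,0,0]],
  ],
)

```text
t: 22.35
tool_pos: [0.6353, 0.0086, 0.0366]
tool_rot: [[-0.191, 0.982, -0.001], [0.982, 0.191, 0.002], [0.003, -0.0, -1.0]]
force: [-2.2, 6.1, 1.1]
width: -0.004
```

```bash
python3 st.py
```

```text
22.35 [-0.1349  0.0644  0.0366] F [-2.16  6.12  1.07] Fx -6.43 Fy -0.94
```

Request:
drive_tool(
  motion=[
    [[-1,-0.0008,0,0,0],[-1,-0.0007,0,0,0]],
  ],
)

```text
t: 22.6
tool_pos: [0.6356, 0.0075, 0.0366]
tool_rot: [[-0.191, 0.982, -0.001], [0.982, 0.191, 0.003], [0.003, -0.0, -1.0]]
force: [-1.8, 7.5, 1.3]
width: -0.0
```

Request:
drive_tool(
  motion=[
    [[-1,-0.0008,0,0,0],[-1,-0.0007,0,0,0]],
  ],
)

```text
t: 22.85
tool_pos: [0.6363, 0.0054, 0.0366]
tool_rot: [[-0.191, 0.982, 0.0], [0.982, 0.191, 0.001], [0.001, 0.0, -1.0]]
force: [-1.7, 3.0, -0.2]
width: 0.001
```

Request:
drive_tool(
  motion=[
    [[-1,-0.0008,0,0,0],[-1,-0.0007,0,0,0]],
  ],
)

```text
t: 23.1
tool_pos: [0.6369, 0.0029, 0.0367]
tool_rot: [[-0.191, 0.982, 0.001], [0.982, 0.191, 0.0], [-0.0, 0.001, -1.0]]
force: [0.4, 3.0, -0.3]
width: 0.001
```

```bash
python3 st.py
```

```text
23.1 [-0.1289  0.0649  0.0367] F [ 0.36  3.01 -0.27] Fx -2.88 Fy 0.93
```

The force peaked near 8 N and then dropped to 3 N, which looks like the snap. I'll go on gently to feel the rubber stop.

Request:
drive_tool(
  motion=[
    [[-1,-0.0006,0,0,0],[-1,0,0,0,0]],
  ],
)

```text
t: 23.35
tool_pos: [0.6368, 0.0015, 0.0369]
tool_rot: [[-0.191, 0.982, 0.0], [0.982, 0.191, -0.001], [-0.001, 0.0, -1.0]]
force: [0.2, 0.0, -0.2]
width: -0.003
```

Request:
drive_tool(
  motion=[
    [[-1,-0.0006,0,0,0],[-1,0,0,0,0]],
  ],
)

```text
t: 23.6
tool_pos: [0.6368, 0.0013, 0.0369]
tool_rot: [[-0.191, 0.982, 0.0], [0.982, 0.191, -0.0], [-0.0, 0.0, -1.0]]
force: [-0.6, -0.5, 0.7]
width: -0.003
```

```bash
python3 st.py
```

```text
23.6 [-0.1273  0.0646  0.0369] F [-0.56 -0.49  0.67] Fx 0.37 Fy -0.64
```

Request:
drive_tool(
  motion=[
    [[-1,-0.0005,0,0,0],[-1,-0.0005,0,0,0]],
  ],
)

```text
t: 23.85
tool_pos: [0.6369, 0.0006, 0.0367]
tool_rot: [[-0.191, 0.982, -0.0], [0.982, 0.191, -0.0], [-0.0, -0.0, -1.0]]
force: [-0.3, -0.2, -0.5]
width: -0.001
```

Request:
drive_tool(
  motion=[
    [[-1,-0.0005,0,0,0],[-1,-0.0005,0,0,0]],
  ],
)

```text
t: 24.1
tool_pos: [0.6371, 0.0, 0.0367]
tool_rot: [[-0.191, 0.982, -0.0], [0.982, 0.191, 0.001], [0.001, -0.0, -1.0]]
force: [0.5, 1.6, 0.9]
width: 0.0
```

Request:
drive_tool(
  motion=[
    [[-1,-0.0005,0,0,0],[-1,-0.0005,0,0,0]],
  ],
)

```text
t: 24.35
tool_pos: [0.6373, -0.0009, 0.0367]
tool_rot: [[-0.191, 0.982, -0.0], [0.982, 0.191, 0.0], [0.001, 0.0, -1.0]]
force: [-0.1, 2.5, -0.2]
width: -0.004
```

```bash
python3 st.py
```

```text
24.35 [-0.1251  0.0646  0.0367] F [-0.08  2.5  -0.23] Fx -2.46 Fy 0.40
```

Request:
drive_tool(
  motion=[
    [[-1,-0.0005,0,0,0],[-1,-0.0005,0,0,0]],
  ],
)

```text
t: 24.6
tool_pos: [0.6374, -0.0014, 0.0367]
tool_rot: [[-0.191, 0.982, -0.0], [0.982, 0.191, 0.002], [0.002, -0.0, -1.0]]
force: [-0.7, 6.7, 0.8]
width: -0.002
```

Request:
drive_tool(
  motion=[
    [[-1,-0.0005,0,0,0],[-1,0,0,0,0]],
  ],
)

```text
t: 24.85
tool_pos: [0.6374, -0.0014, 0.0368]
tool_rot: [[-0.191, 0.982, -0.0], [0.982, 0.191, 0.002], [0.002, -0.0, -1.0]]
force: [0.2, 7.6, 1.3]
width: -0.002
```

```bash
python3 st.py
```

```text
24.85 [-0.1246  0.0646  0.0368] F [0.17 7.64 1.35] Fx -7.47 Fy 1.64
```

The force now climbs steeply with no motion (7.5 N), so the door is on the rubber stop past the snap. I'll release slowly, then lift away and look.

Request:
drive_tool(
  motion=[
    [[-1,0.001,0,0,0],[-1,0.001,0,0,0],[-1,0.002,0,0,0],[-1,0.004,0,0,0],[-1,0.01,0,0,0],[-1,0.02,0,0,0],[-1,0.02,0,0,0],[-1,0.02,0,-0.02,0]],
  ],
)

```text
t: 25.85
tool_pos: [0.6205, 0.0755, 0.0553]
tool_rot: [[-0.192, 0.981, -0.004], [0.981, 0.192, -0.0], [0.001, -0.004, -1.0]]
force: [0.6, -0.8, -0.0]
width: 0.003
```

Request:
drive_tool(
  motion=[
    [[-1,0.01,0,-0.03,0],[-1,0,0,-0.04,0],[-1,0,0,-0.04,0],[-1,0,0,-0.04,0],[-1,0,0,-0.03,0],[-1,0,0,0,0]],
  ],
)

```text
t: 26.6
tool_pos: [0.6225, 0.0848, 0.2423]
tool_rot: [[-0.192, 0.981, 0.009], [0.981, 0.192, 0.0], [-0.001, 0.009, -1.0]]
force: [1.2, -0.8, 0.3]
width: -0.003
```

```bash
python3 st.py; python3 - <<'E'
from h import *
s=arm.read_state();c=arm.camera("wrist");b=arm.camera("side");a=arm.camera("scene");pickle.dump((s,c),open("w15.pkl","wb"))
crop(b["color"],190,160,400,310,3.8,"pics/sd15.png");crop(c["color"],100,100,400,384,2,"pics/w15.png");crop(a["color"],150,100,310,275,3.4,"pics/sc15.png")
E
```

```text
26.6 [-0.2121  0.0666  0.2423] F [ 1.18 -0.8   0.27] Fx 1.02 Fy 1.01
```

View pics/w15.png

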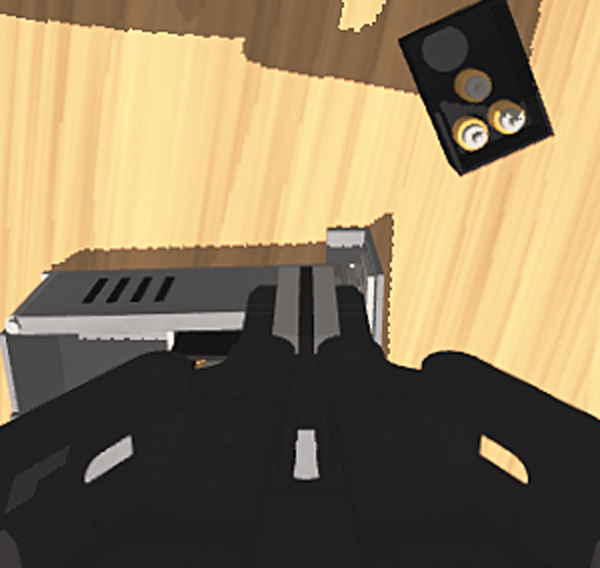

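View pics/sd15.png

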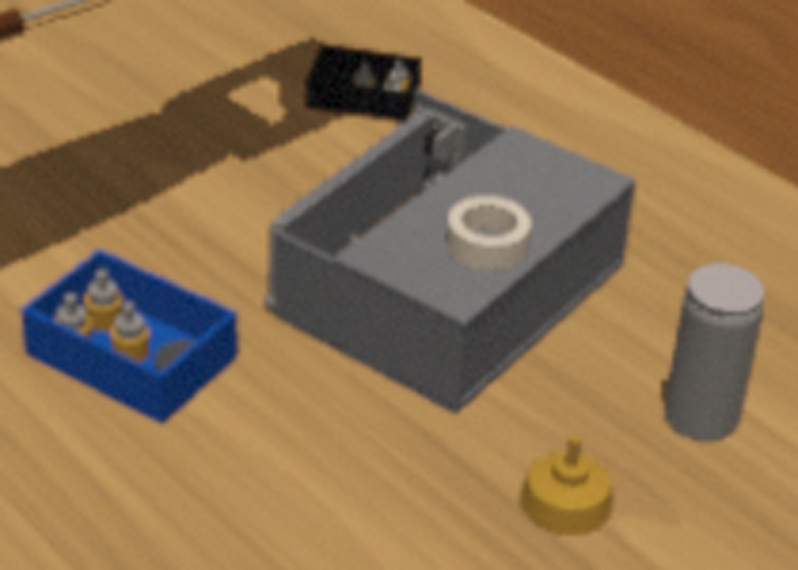

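View pics/sc15.png

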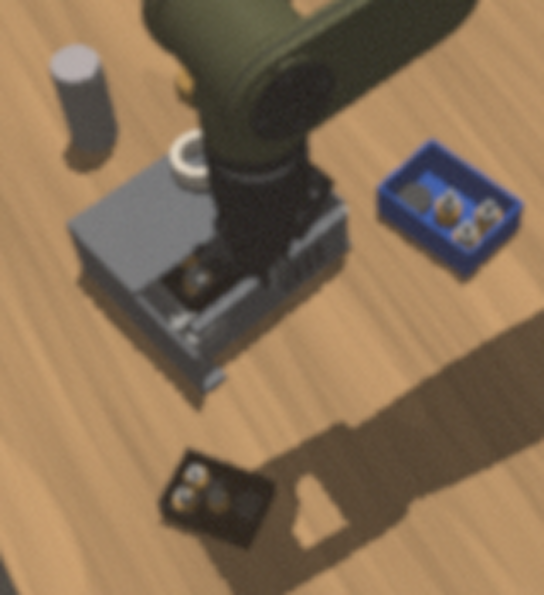

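The door stands shut on its own in the wrist view (top strip from (10,325) to (250,310)) and in the side view. I'll move aside to see its free edge and keeper and check that nothing creeps.

Request:
drive_tool(
  motion=[
    [[-1,0.02,-0.03,0,0],[-1,0.02,-0.03,0,0],[-1,0.02,-0.03,0,0],[-1,0,0,0,0],[-1,0,0,0,0]],
  ],
)

```text
t: 27.38
tool_pos: [0.5207, 0.1253, 0.2356]
tool_rot: [[-0.191, 0.982, -0.001], [0.982, 0.191, -0.0], [-0.0, -0.002, -1.0]]
force: [1.7, -0.3, 0.3]
width: -0.0
```

```bash
python3 st.py; python3 - <<'E'
from h import *
s=arm.read_state();c=arm.camera("wrist")
crop(c["color"],140,180,400,374,3,"pics/w16.png")
c,s=loadw("w15.pkl")
P=[L(onz(c,[(100+x/2,100+y/2)],.08,s)[0]) for x,y in((40,316),(250,303),(40,332),(250,318))]
print(np.round(P,4)); 
for i in(0,2): d=P[i+1]-P[i];print("angle",np.arctan2(-d[0],d[1]))
E
```

```text
27.375 [-0.2714 -0.0255  0.2356] F [ 1.68 -0.3   0.34] Fx 0.62 Fy 1.59
[[-0.1115 -0.0878  0.08  ]
 [-0.1203  0.037   0.08  ]
 [-0.1008 -0.0893  0.08  ]
 [-0.1105  0.0368  0.08  ]]
angle 0.07048358883387959
angle 0.07705563283746533
```

View pics/w16.png

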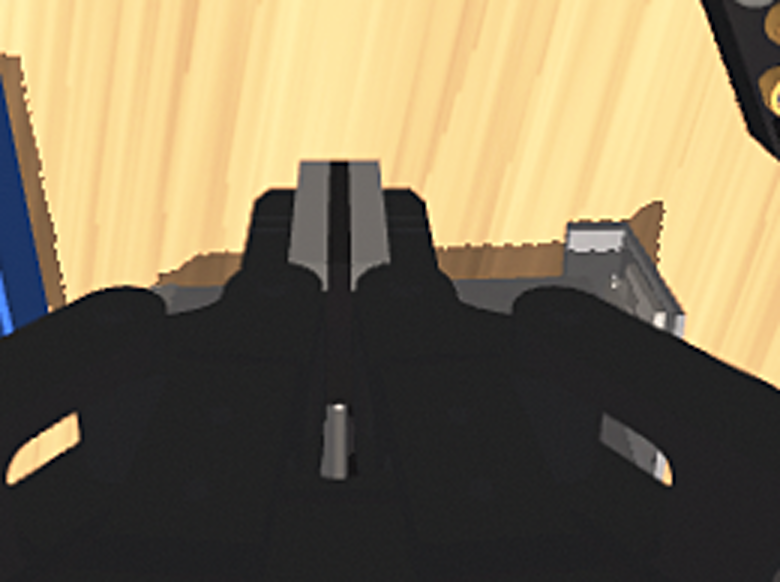

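The wrist-based angle (~0.07) needs a cleaner look, so I'll move over the roof, high up, where the whole door is in view.

Request:
drive_tool(
  motion=[
    [[-1,-0.04,0.01,-0.01,0],[-1,-0.04,0.01,0,0],[-1,-0.04,0.01,0,0],[-1,-0.04,0.01,0,0],[-1,-0.02,0,0,0],[-1,0,0,0,0],[-1,0,0,0,0]],
  ],
)

```text
t: 28.3
tool_pos: [0.5944, -0.0429, 0.2465]
tool_rot: [[-0.191, 0.982, -0.0], [0.982, 0.191, 0.001], [0.001, -0.0, -1.0]]
force: [0.1, 0.2, 0.3]
width: -0.001
```

```bash
python3 st.py; python3 - <<'E'
from h import *
s=arm.read_state();c=arm.camera("wrist");pickle.dump((s,c),open("w17.pkl","wb"))
crop(c["color"],100,80,400,280,2.6,"pics/w17.png")
E
```

```text
28.3 [-0.0921  0.0144  0.2465] F [0.07 0.19 0.34] Fx -0.17 Fy 0.11
```

View pics/w17.png

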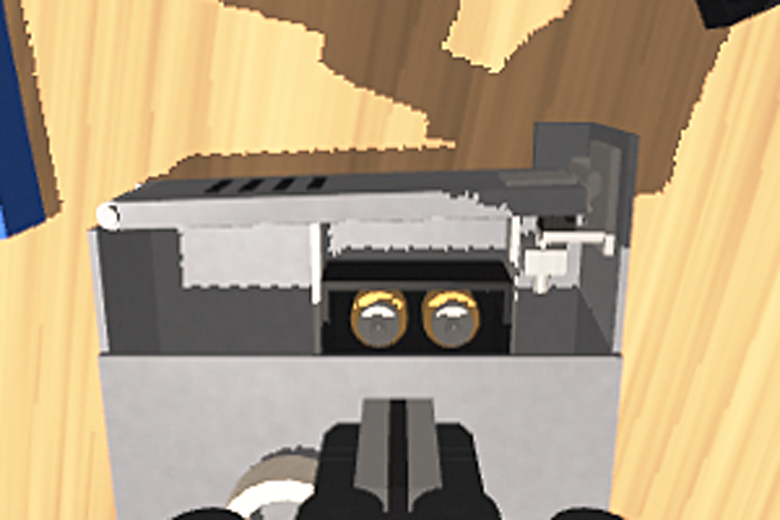

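```bash
python3 - <<'E'
from h import *
c,s=loadw("w17.pkl")
cv2.imwrite("pics/w18.png",cv2.resize(cv2.convertScaleAbs(c["color"][120:205,270:360,::-1],alpha=1.6,beta=20),None,fx=7,fy=7,interpolation=cv2.INTER_CUBIC))
g=lambda n,p,z:print(n,L(onz(c,[(100+p[0]/2.6,80+p[1]/2.6)],z,s)[0]).round(4))
g("hinge",(108,214),.08);g("traytop",(420,283),.052);g("traybot",(420,262),.008);g("roof",(400,354),.084);g("inner edge",(200,226),.08);g("inner",(400,216),.08);g("outer",(150,202),.08);g("outer",(400,192),.08)
E
```

```text
hinge [-0.1052 -0.1054  0.08  ]
traytop [-0.0674  0.0263  0.052 ]
traybot [-0.0666  0.0275  0.008 ]
roof [-0.0444  0.017   0.084 ]
inner edge [-0.0999 -0.0668  0.08  ]
inner [-0.104   0.0169  0.08  ]
outer [-0.1102 -0.0871  0.08  ]
outer [-0.1141  0.0169  0.08  ]
```

View pics/w18.png

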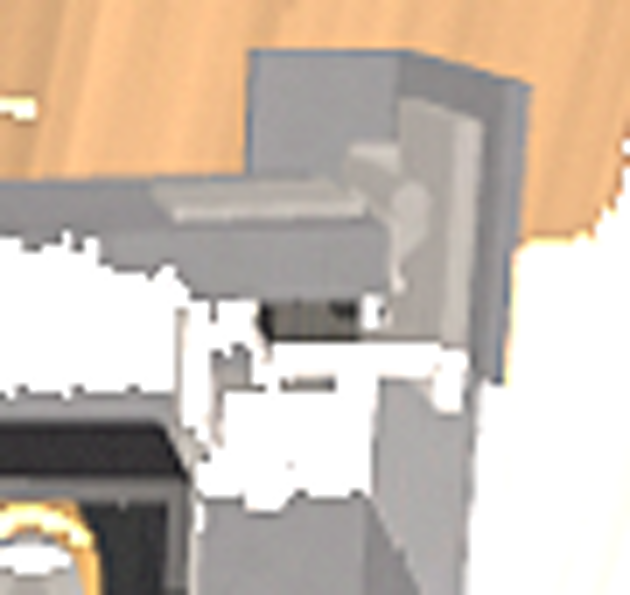

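```bash
python3 - <<'E'
from h import *
c,s=loadw("w17.pkl")
g=lambda p,z:L(onz(c,[(270+(p[0]+.5)/7-.5,120+(p[1]+.5)/7-.5)],z,s)[0])
i=g((388,297),.08);o=g((370,217),.08);print(i,o)
H=np.array([-.1052,-.1054])
d=i[:2]-H;print("angle from inner corner",np.arctan2(-d[0],d[1])+np.arcsin(.006/.2), np.hypot(*d))
d=o[:2]-H;print("outer corner",np.arctan2(-d[0],d[1])-np.arcsin(.006/.2),np.hypot(*d))
E
```

```text
[-0.10528362  0.09405745  0.08      ] [-0.11768694  0.0904996   0.08      ]
angle from inner corner 0.030423750177507418 0.19945746724898547
outer corner 0.033650892311857354 0.19629716140910494
```

Request:
drive_tool(
  motion=[
    [[-1,0,0,0,0],[-1,0,0,0,0],[-1,0,0,0,0],[-1,0,0,0,0],[-1,0,0,0,0],[-1,0,0,0,0],[-1,0,0,0,0],[-1,0,0,0,0]],
  ],
)

```text
t: 29.35
tool_pos: [0.5946, -0.0437, 0.2467]
tool_rot: [[-0.191, 0.982, -0.0], [0.982, 0.191, 0.0], [0.0, -0.0, -1.0]]
force: [0.4, -0.6, 1.1]
width: 0.001
```

```bash
python3 st.py; python3 - <<'E'
from h import *
c0,s0=loadw("w17.pkl");c=arm.camera("wrist");b=arm.camera("side")
d=np.abs(c["color"].astype(int)-c0["color"]).max(2);print("wrist diff max/count>30",d.max(),(d>30).sum())
b0=cv2.imread("pics/side0.png")[:,:,::-1].astype(int)
def cen(im,lo,hi,x0,y0,x1,y1):
    h=cv2.cvtColor(im.astype(np.uint8),cv2.COLOR_RGB2HSV)[y0:y1,x0:x1];m=cv2.inRange(h,lo,hi);M=cv2.moments(m,True);return (x0+M["m10"]/max(M["m00"],1),y0+M["m01"]/max(M["m00"],1),M["m00"])
for n,x0,y0,x1,y1 in(("driver",165,150,225,178),("tape",300,205,335,235),("cup",322,270,358,302),("can",360,225,395,280)):
    e=np.abs(b["color"].astype(int)-b0)[y0:y1,x0:x1].mean();print(n,"mean diff",e.round(2))
crop(b["color"],150,130,400,310,3.2,"pics/sd19.png")
E
```

```text
29.35 [-0.0913  0.0145  0.2467] F [ 0.38 -0.65  1.1 ] Fx 0.71 Fy 0.24
wrist diff max/count>30 255 5423
driver mean diff 3.94
tape mean diff 5.28
cup mean diff 3.94
can mean diff 3.83
```

View pics/sd19.png

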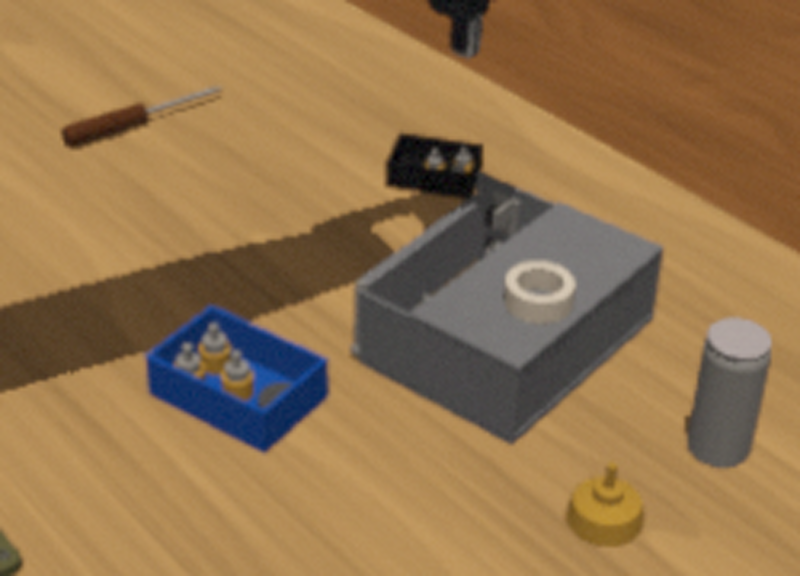

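The door stays shut with nothing touching it, the bystanders haven't moved, and the arm is clear. The wrist picture difference comes from the arm settling by 0.8 mm. Handing in.

```bash
python3 -c "
from workcell import arm
print(arm.sign_off())"
```

```text
the job is handed in; nothing more can be done
None
```

I pushed the black tray home, swung the door shut and pressed it until the latch snapped. I handed the job in at about 29.4 s; sign-off gave no verdict.

- **Tray:** it slid at about 2 N and stopped on the back wall, with a peak of about 6.7 N while the door was still open at about 0.97 rad. Afterwards its front face measured at locker x ≈ -0.067 m, against a nominal home of -0.070 m and camera calibration of about 2 mm.
- **Door:** force rose to about 8 N, dropped to zero at the snap, then climbed to 7.5 N on the rubber stop. The door stayed shut for over 3 s after release, at about 0.03–0.045 rad in the clearest view. An earlier, partly hidden view read 0.07–0.077 rad, still under the 0.085 limit.
- **Other things on the bench:** the driver, tape roll, cup brush and oil can look unmoved in the side view, and the arm was clear of everything at hand-in.

**Disagreements:**
- **Fingertip position:** the text puts the fingertips 19 mm ahead of the tool's reference point, but the wrist and side cameras both showed them about 19 mm behind it when shut. My first tray push therefore passed over the tray without touching it. I backed out, worked from the measured height, and the second push made contact.
- **Last stillness check:** the final picture comparison showed differences, which I put down to the arm settling 0.8 mm. The side view showed the door still shut.

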